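# Pack up the router-bit stack

## Robot

A 7-joint arm with a two-finger parallel gripper is mounted at the origin on the work surface. World frame = base frame: x ahead of the robot, y to its left, z up, the work surface at z = 0. Lengths are in m, angles in rad, forces in N, time in s.
With the tool pointing down it reaches from about 0.35 to 0.9 m from the base axis. Payload 8.1 kg.
Tool frame: the origin (TCP) lies at the very end of the fingers, on their centre line; the grasp point (between the pads) lies grip_point_offset behind it (grip_point_offset is the distance from the TCP to the grasp point, in m); z points along the fingers, y is the direction in which the jaws open and shut (so a half turn about z gives the same grasp; the last joint's range is limited). The gripper opens to 92 mm and grips with 3 to 60 N. Pads are 19 mm wide; open, the fingers measure 130 mm over their backs; the gripper's body (75 mm by 190 mm) begins 47 mm behind the grasp point.
Start: joints at [1.057, 0.434, 0.025, 1.573, -0.012, 1.134, -0.075], TCP at [0.25, -0.573, 0.227] pointing down, gripper open.
Joint ranges: [-2.62, 2.62], [-0.44, 2.09], [-1.27, 1.32], [0.08, 2.57], [-1.32, 4.46], [0.12, 2], [-2.74, 2.74]. Speed limits (rad/s): [2.22, 2.22, 3.01, 3.01, 3.14, 3.14, 3.14].

## Interface

Orientations are given as a rotation vector (axis times angle).
In Python, from cell import * gives the robot as it stands.
- The arm moves only by the tool drive_tool, never from a script. Its argument "increments" is a list of rows, each an object of numbers: "grip": the gripper's target within -1 to 1 (shut at 1, half-way at 0, fully open at -1); "tx", "ty", "tz": the shift along the world's x, y, z normalised to -1 to 1, where 1 is 400 mm; "turn": the turn about the world's z normalised to -1 to 1, where 1 is 60 degrees. In form: [{"grip": .., "tx": .., "ty": .., "tz": .., "turn": ..}, ...]. A call has 1 to 20 rows; each row is the pose to reach, as a shift and turn from the pose measured when the call began; what a row does not reach only later rows make up. A row lasts 1/10 s, in which the tool goes at most 50 mm and 8.59 degrees, less where a joint would pass 70% of its speed; a pose out of reach is approached as far as the arm can. A call with a number of a shift or a turn outside -1 to 1 is refused whole. A call with a gripper value outside its range is refused whole. The fingers move at their own pace and stop on an object; "newtons" is the grip in N (left out, the last holds). Time passes only in rows, so rows that repeat a pose let the fingers close. It gives the time, the measured TCP pose, the force and the opening at its end, in the units of the state.
- observe(): the state, without advancing time (a new reading comes with each control period).
- get_image(name): name is "scene" or "top"; returns the picture (384x512x3 uint8, red, green, blue); there is no depth.
- camera_info(name): a dict with "fx", "fy", "cx", "cy" (pixels), "distortion" ([k1, k2, p1, p2, k3] as OpenCV has them; the pictures are not rectified), "eye" and "rotation" of the camera in the world. Camera axes: x right, y down, z forward; pixel columns grow to the right and rows downward; lengths in m; the calibration is good to about 2 mm. A picture is of the moment at which its call begins. camera_info takes no time and is no camera call.
- sign_off(): hands the job in, once; it reports no verdict.
The state is a dict: "clock": time; "joints": joint angles; "dq": joint speeds; "joint_efforts": joint torques, N m; "position": TCP position; "ee_rot": TCP orientation; "force": force on the tool from outside, world axes, zero at the start; "ft_torque": the same for the moment, N m; "width": opening from 0.0 (shut) to 1.0 (fully open).
Only numpy, scipy, OpenCV 4.12 (cv2) and the standard library are available. Lean on these libraries where they do the work, as an engineer would, in place of code of your own. Each camera call takes 0.05 s, during which the arm holds its last target. There are 200 camera calls.

## Task

Pack the router bits away for the night: first press shut all three flip caps on the tubes in the base block, then stack every tray on the base, chamfered corners above chamfered corners, so that each skirt sits fully home on the one below. Finish by putting the lid with the handle on top, the same way round and fully home; the trays may go in any order, and do not knock over the glue bottle.

Things in the scene. Friction and masses are not known exactly. Their poses are not given: they have to be found in the camera images.
- base_top (a point): the base of the stack: grey plastic block fixed to the bench, 112 mm long (x) by 66 mm wide (y), both corners of its +x end chamfered 16 mm at 45 degrees, -x end square. The point is the centre of its top at the height of the outer ledge, 46 mm above the bench. Inside the ledge (5.5 mm wide) a platform of the same chamfered outline, 101 x 55 mm, rises 8 mm with tapered edges. z is up
- base_key (a point): point on the base's centre line 50 mm along +x (towards the chamfered end) from base_top. Three clear tubes with flip caps stand in the platform at 33, 0 and -33 mm along x from base_top, their mouths 11 mm above the ledge; the first tray's skirt goes over platform and shut caps and stands on the ledge
- lid_handle (a point): the lid, about 160 g: same outline, two chamfered corners at its +x end and 24 mm skirt as the trays, but a flat top with one upright handle rib, 70 mm long (x), 16 mm wide (y), 23 mm tall, along its middle. The point is the centre of the rib, 35 mm above the skirt's lower rim, 12 mm below the rib's top. z is up
- lid_key (a point): point 50 mm along the lid's +x (towards its chamfered end) from lid_handle
- cap1 (a joint): hinge angle of the flip cap of the tube at the square-cornered end (x = -33 mm) of the base: 0 shut, about 1.57 upright, stop at 1.9; the hinge is stiff enough to stay where it is left (about 1 N at the cap's rim moves it)
- cap1_hinge (a point): hinge of cap1, 13 mm to the -y side of the tube's axis, 12 mm above the ledge (axes as the base; hinge line along x). The white cap, a 23 mm disc 5 mm thick with a small tab, reaches 30 mm from the hinge, towards +y when shut (top then 4 mm above this point); open, it stands up on the hinge, leaning back 10 mm at most
- cap2 (a joint): hinge angle of the flip cap of the tube at the middle of the base: 0 shut, about 1.57 upright, stop at 1.9; the hinge is stiff enough to stay where it is left (about 1 N at the cap's rim moves it)
- cap2_hinge (a point): hinge of cap2, 13 mm to the -y side of the tube's axis, 12 mm above the ledge (axes as the base; hinge line along x). The white cap, a 23 mm disc 5 mm thick with a small tab, reaches 30 mm from the hinge, towards +y when shut (top then 4 mm above this point); open, it stands up on the hinge, leaning back 10 mm at most
- cap3 (a joint): hinge angle of the flip cap of the tube at the chamfered end (x = 33 mm) of the base: 0 shut, about 1.57 upright, stop at 1.9; the hinge is stiff enough to stay where it is left (about 1 N at the cap's rim moves it)
- cap3_hinge (a point): hinge of cap3, 13 mm to the -y side of the tube's axis, 12 mm above the ledge (axes as the base; hinge line along x). The white cap, a 23 mm disc 5 mm thick with a small tab, reaches 30 mm from the hinge, towards +y when shut (top then 4 mm above this point); open, it stands up on the hinge, leaning back 10 mm at most
- trayA_mid (a point): centre (16 mm above the lower rim) of a grey plastic bit tray, absent in some starts: 112 mm long (x) by 66 mm wide (y), 32 mm high, about 140 g, both corners of its +x end chamfered 16 mm. Upright 24 mm skirt with 4 mm walls, open and 20 mm deep underneath; on top, inside a ledge, a tapered platform like the base's rises 8 mm, with three bits 5 mm tall on it. z is up
- trayA_key (a point): point 50 mm along +x (towards the chamfered end) from trayA_mid. A skirt fits over the platform below with 1.5 mm play a side, one way round only, and stands on the ledge there; each tray adds 24 mm to the stack
- trayB_mid (a point): centre (16 mm above the lower rim) of a grey plastic bit tray, absent in some starts: 112 mm long (x) by 66 mm wide (y), 32 mm high, about 140 g, both corners of its +x end chamfered 16 mm. Upright 24 mm skirt with 4 mm walls, open and 20 mm deep underneath; on top, inside a ledge, a tapered platform like the base's rises 8 mm, with three bits 5 mm tall on it. z is up
- trayB_key (a point): point 50 mm along +x (towards the chamfered end) from trayB_mid. A skirt fits over the platform below with 1.5 mm play a side, one way round only, and stands on the ledge there; each tray adds 24 mm to the stack
- trayC_mid (a point): centre (16 mm above the lower rim) of a grey plastic bit tray, absent in some starts: 112 mm long (x) by 66 mm wide (y), 32 mm high, about 140 g, both corners of its +x end chamfered 16 mm. Upright 24 mm skirt with 4 mm walls, open and 20 mm deep underneath; on top, inside a ledge, a tapered platform like the base's rises 8 mm, with three bits 5 mm tall on it. z is up
- trayC_key (a point): point 50 mm along +x (towards the chamfered end) from trayC_mid. A skirt fits over the platform below with 1.5 mm play a side, one way round only, and stands on the ledge there; each tray adds 24 mm to the stack
- trayD_mid (a point): centre (16 mm above the lower rim) of a grey plastic bit tray, absent in some starts: 112 mm long (x) by 66 mm wide (y), 32 mm high, about 140 g, both corners of its +x end chamfered 16 mm. Upright 24 mm skirt with 4 mm walls, open and 20 mm deep underneath; on top, inside a ledge, a tapered platform like the base's rises 8 mm, with three bits 5 mm tall on it. z is up
- trayD_key (a point): point 50 mm along +x (towards the chamfered end) from trayD_mid. A skirt fits over the platform below with 1.5 mm play a side, one way round only, and stands on the ledge there; each tray adds 24 mm to the stack
- trayE_mid (a point): centre (16 mm above the lower rim) of a grey plastic bit tray, absent in some starts: 112 mm long (x) by 66 mm wide (y), 32 mm high, about 140 g, both corners of its +x end chamfered 16 mm. Upright 24 mm skirt with 4 mm walls, open and 20 mm deep underneath; on top, inside a ledge, a tapered platform like the base's rises 8 mm, with three bits 5 mm tall on it. z is up
- trayE_key (a point): point 50 mm along +x (towards the chamfered end) from trayE_mid. A skirt fits over the platform below with 1.5 mm play a side, one way round only, and stands on the ledge there; each tray adds 24 mm to the stack
- glue_center (a point): a white glue bottle with an orange cap, 64 mm across and 150 mm tall, that stands on the bench; the point is half-way up

How it is judged:
On the way, in this order (a step that is already met when the one before it is completed fails the run):
1. all three caps are pressed shut (value of joint each of cap1, cap2, cap3 below 0.12 rad), for 0.2 s.
2. every tray is seated in the stack on the base, right way round (all of step 1 and horizontal distance between each of trayA_mid, trayB_mid, trayC_mid, trayD_mid, trayE_mid and base_top below 0.01 m and horizontal distance between each of trayA_key, trayB_key, trayC_key, trayD_key, trayE_key and base_key below 0.014 m and angle between each of trayA_mid, trayB_mid, trayC_mid, trayD_mid, trayE_mid's own z axis and vertical below 0.04 rad and (height (world z) of trayA_mid between 0.059 and 0.065 m or height (world z) of trayA_mid between 0.083 and 0.089 m or height (world z) of trayA_mid between 0.107 and 0.113 m or height (world z) of trayA_mid between 0.131 and 0.137 m or height (world z) of trayA_mid between 0.155 and 0.161 m) and (height (world z) of trayB_mid between 0.059 and 0.065 m or height (world z) of trayB_mid between 0.083 and 0.089 m or height (world z) of trayB_mid between 0.107 and 0.113 m or height (world z) of trayB_mid between 0.131 and 0.137 m or height (world z) of trayB_mid between 0.155 and 0.161 m) and (height (world z) of trayC_mid between 0.059 and 0.065 m or height (world z) of trayC_mid between 0.083 and 0.089 m or height (world z) of trayC_mid between 0.107 and 0.113 m or height (world z) of trayC_mid between 0.131 and 0.137 m or height (world z) of trayC_mid between 0.155 and 0.161 m) and (height (world z) of trayD_mid between 0.059 and 0.065 m or height (world z) of trayD_mid between 0.083 and 0.089 m or height (world z) of trayD_mid between 0.107 and 0.113 m or height (world z) of trayD_mid between 0.131 and 0.137 m or height (world z) of trayD_mid between 0.155 and 0.161 m) and (height (world z) of trayE_mid between 0.059 and 0.065 m or height (world z) of trayE_mid between 0.083 and 0.089 m or height (world z) of trayE_mid between 0.107 and 0.113 m or height (world z) of trayE_mid between 0.131 and 0.137 m or height (world z) of trayE_mid between 0.155 and 0.161 m)), for 0.2 s.
3. the lid is seated on top of the stack (horizontal distance between lid_handle and base_top below 0.01 m and horizontal distance between lid_key and base_key below 0.014 m and angle between lid_handle's own z axis and vertical below 0.04 rad and (height (world z) of lid_handle between 0.102 and 0.108 m or height (world z) of lid_handle between 0.126 and 0.132 m or height (world z) of lid_handle between 0.15 and 0.156 m or height (world z) of lid_handle between 0.174 and 0.18 m or height (world z) of lid_handle between 0.198 and 0.204 m) and z of lid_handle in the frame of trayA_mid above 0.03 m and z of lid_handle in the frame of trayB_mid above 0.03 m and z of lid_handle in the frame of trayC_mid above 0.03 m and z of lid_handle in the frame of trayD_mid above 0.03 m and z of lid_handle in the frame of trayE_mid above 0.03 m), for 0.2 s.
At the end, for the whole second after the job is handed in: All caps shut (under 0.12 rad); every tray present and the lid level (0.04 rad), seated (height within 3 mm of a full step of the stack), chamfers over chamfers, centres within 10 mm and chamfered ends within 14 mm of the base's, the lid above all trays, everything at rest (all of step 2 and all of step 3 and linear speed of each of trayA, trayB, trayC, trayD, trayE, lid below 0.02 m/s); the robot touches nothing.
It fails at once if the glue bottle is knocked over (angle between glue_center's own z axis and vertical above 0.6 rad).
Of trayA, trayB, trayC, trayD, trayE only 3 to 5 are there at a start; the rules pass over those that are not, and their reading is None.
At some moment in a run one of trayA, trayB, trayC, trayD, trayE, lid may be knocked a few centimetres aside while the robot is not near it.
Once in a run the grip may slacken for a moment while it holds something.
It also fails if it takes over 210 s, if anything falls off the work surface, if the arm or the gripper's body presses on something with over 40 N, if the wrist force passes 120 N, or if a joint passes its speed limit or range.

## Working session

There is one attempt and no reset: what is moved stays moved. The work goes in short steps, Python scripts to look and compute and a tool call to move; the robot and the scene stay as the last step left them, time stands still between calls to the robot, and variables do not carry over. Pictures are saved under pics/ and viewed, about 12 in all and at most 16, crops included, and the job is handed in when it is done.

Besides the shell and the picture viewer there is one more tool, called after ">>>" as name(argument=value, ...), one argument or row to a line, values as JSON. drive_tool: Moves the arm, as the interface text tells. Its arguments: {"type":"object","properties":{"increments":{"type":"array","items":{"type":"object","properties":{"grip":{"type":"number"},"tx":{"type":"number"},"ty":{"type":"number"},"tz":{"type":"number"},"turn":{"type":"number"}}}},"newtons":{"type":"number"}},"required":["increments"]}

```bash
mkdir -p pics; ls; python3 - <<'E'
from cell import *
import cv2
for n in("scene","top"):
    im=get_image(n); cv2.imwrite(f"pics/{n}0.png",im[...,::-1]); print(n,camera_info(n))
print(observe())
E
```

```text
pics
scene {'fx': 453.4733006258631, 'fy': 453.4733006258631, 'cx': 258.840449146077, 'cy': 189.82847444281862, 'distortion': array([-0.17965805,  0.        ,  0.        ,  0.        ,  0.        ]), 'eye': array([ 1.18883272, -0.51564665,  0.81894513]), 'rotation': array([-2.05694582, -1.00487046,  0.4519829 ])}
top {'fx': 425.5442322143453, 'fy': 425.5442322143453, 'cx': 254.34536380620926, 'cy': 188.32569887981262, 'distortion': array([0.0226165, 0.       , 0.       , 0.       , 0.       ]), 'eye': array([0.40125101, 0.04716098, 1.40484972]), 'rotation': array([-2.18481291,  2.15715642, -0.07026771])}
{'clock': 0.1, 'joints': array([ 1.05741013,  0.43517748,  0.02498129,  1.57399818, -0.01159385,
        1.13399337, -0.07510689]), 'dq': array([-5.26605479e-04, -1.84142773e-03, -1.96897147e-03, -3.79635184e-03,
        1.94283957e-05, -1.98583081e-04,  1.87540568e-03]), 'joint_efforts': array([ 3.22723659e-03, -6.69131541e+01,  9.88004319e-01, -3.15146434e+01,
       -6.05121371e-02,  3.74553446e-02,  7.86168357e-05]), 'position': array([ 0.24934564, -0.57261172,  0.22601158]), 'ee_rot': array([-3.07424736e+00, -6.40331591e-01,  6.70666464e-04]), 'force': array([-0.3858208 ,  0.36716328,  0.14192478]), 'ft_torque': array([-0.0630655 , -0.01890479, -0.00291843]), 'width': 1.0017686624698985}
```

View pics/top0.png

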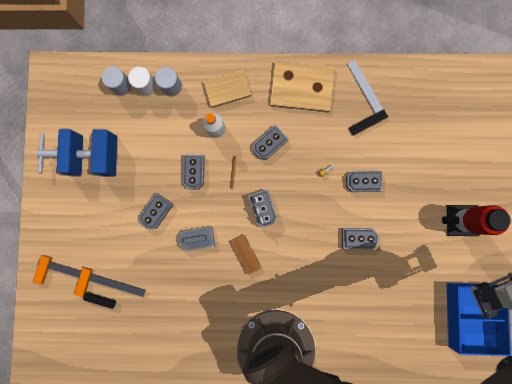

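View pics/scene0.png

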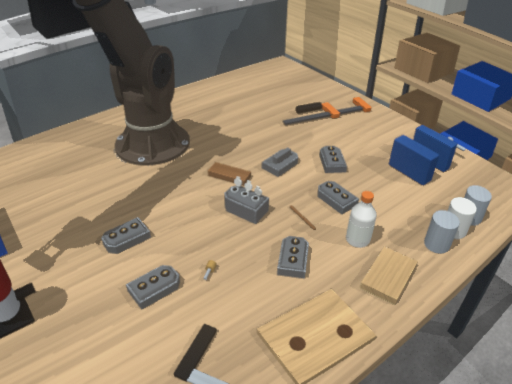

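Top view: five trays at about (268,142), (193,170), (155,210), (364,181), (360,238); base (262,207), lid (197,238), glue (213,125). I'll segment the grey blobs next.

```bash
cat > h.py <<'E'
from cell import *
import cv2, numpy as np
def cam(n):
    i=camera_info(n); K=np.array([[i['fx'],0,i['cx']],[0,i['fy'],i['cy']],[0,0,1.]])
    return K,np.array(i['distortion']),np.array(i['eye']),cv2.Rodrigues(np.array(i['rotation']))[0]
def topl(n,px,z):
    K,d,e,R=cam(n); u=cv2.undistortPoints(np.float64(px).reshape(-1,1,2),K,d).reshape(-1,2)
    r=np.c_[u,np.ones(len(u))]@R.T
    return (e+r*((z-e[2])/r[:,2])[:,None])
def proj(n,P):
    K,d,e,R=cam(n); return cv2.projectPoints(np.float64(P).reshape(-1,1,3),cv2.Rodrigues(R.T)[0],-R.T@e,K,d)[0].reshape(-1,2)
def blobs(n='top',zm=.012,im=None,roi=None):
    im=get_image(n) if im is None else im
    big=cv2.resize(im,None,fx=4,fy=4,interpolation=cv2.INTER_CUBIC)
    hsv=cv2.cvtColor(big,cv2.COLOR_RGB2HSV)
    m=((hsv[...,1]<75)&(hsv[...,2]<200)|(big[...,2].astype(int)>=big[...,0])).astype(np.uint8)*255
    m=cv2.morphologyEx(m,cv2.MORPH_OPEN,np.ones((5,5)))
    out=[]
    for c in cv2.findContours(m,cv2.RETR_EXTERNAL,cv2.CHAIN_APPROX_NONE)[0]:
        a=cv2.contourArea(c)/16
        if not 300<a<1800: continue
        p=(c.reshape(-1,2)+.5)/4-.5
        w=(topl(n,p,zm)[:,:2]*1000).astype(np.float32)
        (cx,cy),(W,H),ang=cv2.minAreaRect(w)
        M=cv2.moments(w.reshape(-1,1,2)); g=np.array([M['m10'],M['m01']])/M['m00']
        ang=np.radians(ang if W>H else ang+90); ax=np.array([np.cos(ang),np.sin(ang)])
        # chamfered end: the narrower end
        s=(w-g)@ax; t=(w-g)@np.array([-ax[1],ax[0]])
        wp=np.ptp(t[s>s.max()-6]); wn=np.ptp(t[s<s.min()+6])
        if wp>wn: ax=-ax
        out.append(dict(px=p.mean(0).round(),area=a,g=g,c=g+1.8*ax,rc=np.array([cx,cy]),dim=sorted([W,H]),yaw=np.degrees(np.arctan2(ax[1],ax[0])),ends=(wp,wn),w=w))
    return out,m,im
E
python3 - <<'E'
from h import *
np.set_printoptions(precision=1,suppress=True)
o,m,im=blobs()
for b in o: print(b['px'],int(b['area']),'c',b['c'],'rc',b['rc'],'dim',np.round(b['dim']),'yaw %.1f'%b['yaw'],np.round(b['ends']))
c=cv2.resize(im[110:260,130:390],None,fx=3,fy=3,interpolation=cv2.INTER_CUBIC)
cv2.imwrite('pics/z1.png',c[...,::-1])
g=proj('top',[[0,0,0],[.5,0,0],[.5,.2,0]]);print(g)
E
```

```text
[117. 285.] 407 c [197.9 514.9] rc [197.4 513.2] dim [ 25. 186.] yaw 74.5 [23. 23.]
[358. 238.] 735 c [ 358.2 -270.2] rc [ 358.2 -270.3] dim [ 68. 118.] yaw -89.8 [68. 45.]
[197. 239.] 715 c [348.9 262.1] rc [348.9 262.3] dim [ 69. 118.] yaw 100.1 [44. 67.]
[498. 220.] 371 c [ 424.3 -712.8] rc [ 424.5 -710.8] dim [66. 74.] yaw -89.1 [34. 33.]
[459. 221.] 607 c [ 420.4 -582.1] rc [ 421.2 -590.8] dim [ 98. 112.] yaw -89.2 [20.  4.]
[154. 212.] 728 c [434.  399.9] rc [433.7 400. ] dim [ 73. 116.] yaw 146.3 [47. 72.]
[262. 207.] 720 c [450.6  44.1] rc [450.6  44.3] dim [ 71. 118.] yaw -161.0 [69. 45.]
[365. 181.] 720 c [ 544.5 -285.3] rc [ 544.7 -285.3] dim [ 70. 119.] yaw 91.8 [44. 67.]
[193. 170.] 700 c [569.6 276.1] rc [569.7 276. ] dim [ 71. 115.] yaw -179.8 [70. 48.]
[269. 143.] 695 c [667.6  26.9] rc [667.7  27. ] dim [ 71. 117.] yaw 132.2 [46. 68.]
[214. 125.] 335 c [718.8 206.4] rc [723.9 209.1] dim [68. 83.] yaw -150.5 [51. 34.]
[141.  81.] 1597 c [873.1 456.6] rc [874.5 458. ] dim [101. 271.] yaw 90.0 [40. 42.]
[365. 100.] 855 c [ 818.7 -293.1] rc [ 826.8 -253.7] dim [131. 225.] yaw 28.7 [ 30. 130.]
[[274.8 349.6]
 [276.2 193.7]
 [215.8 192.9]]
```

View pics/z1.png

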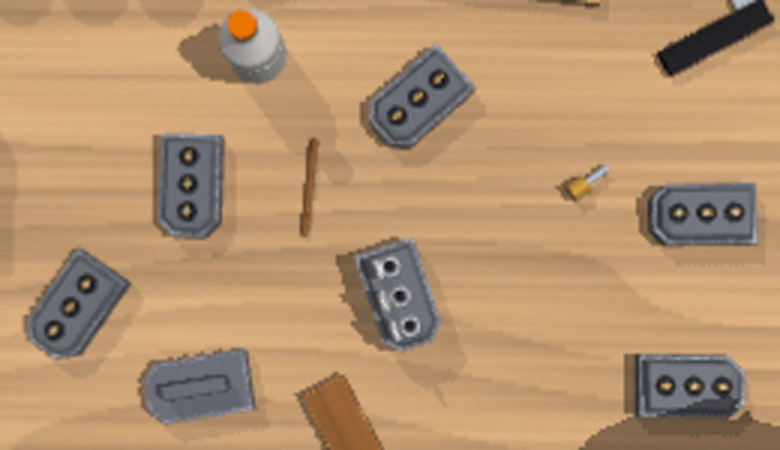

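```bash
cat >> h.py <<'E'
def psi():
    R=cv2.Rodrigues(np.array(observe()['ee_rot']))[0]; return np.degrees(np.arctan2(R[1,0],R[0,0]))
def plan(x,y,z,p):
    "target TCP mm, tool-x yaw deg -> increments in tool units"
    s=observe(); q=np.array(s['position'])*1000; d=(p-psi()+180)%360-180
    if p-psi()>180 or p-psi()<-180: print('wrap')
    print('t%.1f'%s['clock'],'at',q.round(1),'psi %.2f'%psi(),'F',np.round(s['force'],1),'w %.3f'%s['width'])
    print('tx %.4f ty %.4f tz %.4f turn %.4f'%(*((np.array([x,y,z])-q)/400),d/60))
E
python3 - <<'E'
from h import *
import cell
try: print(grip_point_offset)
except Exception as e: print(e,[n for n in dir(cell) if n[0]!='_'])
b=[b for b in blobs(zm=.023)[0] if np.hypot(*(b['g']-[450,44]))<30][0]
print(b['c'],b['rc'],b['yaw'])
plan(435.5,86.7,200,109)
E
```

```text
0.0188
[450.20306856  44.12705104] [450.39022827  44.25562286] -160.861686706543
t0.2 at [ 249.4 -572.7  226.3] psi 23.53 F [ 0.9 -0.9 -0.5] w 0.998
tx 0.4652 ty 1.6486 tz -0.0656 turn 1.4244
```

>>> drive_tool(
  increments=[
    {"tx": 0.23, "ty": 0.82, "tz": 0, "turn": 0.72, "grip": 0},
    {"tx": 0.23, "ty": 0.82, "tz": 0, "turn": 0.72, "grip": 0},
    {"tx": 0.23, "ty": 0.82, "tz": 0, "turn": 0.72, "grip": 0},
    {"tx": 0.23, "ty": 0.82, "tz": 0, "turn": 0.72, "grip": 0},
    {"tx": 0.23, "ty": 0.82, "tz": 0, "turn": 0.72, "grip": 0},
    {"tx": 0.23, "ty": 0.82, "tz": 0, "turn": 0.72, "grip": 0},
    {"tx": 0.23, "ty": 0.82, "tz": 0, "turn": 0.72, "grip": 0},
    {"tx": 0.23, "ty": 0.82, "tz": 0, "turn": 0.72, "grip": 0},
    {"tx": 0.23, "ty": 0.82, "tz": 0, "turn": 0.72, "grip": 0},
  ],
  newtons=40,
)

```text
clock: 1.1
position: [0.3416, -0.2444, 0.2264]
ee_rot: [-2.622, -1.731, 0.001]
force: [-0.2, -0.2, 0.3]
width: 0.502
```

```bash
python3 -c "
from h import *
plan(435.5,86.7,200,109)"
```

```text
t1.1 at [ 341.6 -244.4  226.4] psi 66.86 F [-0.2 -0.2  0.3] w 0.502
tx 0.2348 ty 0.8276 tz -0.0661 turn 0.7024
```

>>> drive_tool(
  increments=[
    {"tx": 0.235, "ty": 0.828, "tz": -0.066, "turn": 0.702, "grip": 0},
    {"tx": 0.235, "ty": 0.828, "tz": -0.066, "turn": 0.702, "grip": 0},
    {"tx": 0.235, "ty": 0.828, "tz": -0.066, "turn": 0.702, "grip": 0},
    {"tx": 0.235, "ty": 0.828, "tz": -0.066, "turn": 0.702, "grip": 0},
    {"tx": 0.235, "ty": 0.828, "tz": -0.066, "turn": 0.702, "grip": 0},
    {"tx": 0.235, "ty": 0.828, "tz": -0.066, "turn": 0.702, "grip": 0},
    {"tx": 0.235, "ty": 0.828, "tz": -0.066, "turn": 0.702, "grip": 0},
    {"tx": 0.235, "ty": 0.828, "tz": -0.066, "turn": 0.702, "grip": 0},
    {"tx": 0.235, "ty": 0.828, "tz": -0.066, "turn": 0.702, "grip": 0},
    {"tx": 0.235, "ty": 0.828, "tz": -0.2, "turn": 0.702, "grip": 0},
    {"tx": 0.235, "ty": 0.828, "tz": -0.3, "turn": 0.702, "grip": 0},
    {"tx": 0.235, "ty": 0.828, "tz": -0.379, "turn": 0.702, "grip": 0},
    {"tx": 0.235, "ty": 0.828, "tz": -0.379, "turn": 0.702, "grip": 0},
  ],
)

```text
clock: 2.4
position: [0.4331, 0.0835, 0.0717]
ee_rot: [-1.826, -2.551, 0.011]
force: [-0.5, -0.8, -1.1]
width: 0.504
```

```bash
python3 -c "
from h import *
plan(435.5,86.7,75,109)
cv2.imwrite('pics/s1.png',cv2.resize(get_image('scene')[120:270,150:350],(800,600),interpolation=cv2.INTER_CUBIC)[...,::-1])"
```

```text
t2.4 at [433.1  83.5  71.7] psi 108.80 F [-0.5 -0.8 -1.1] w 0.504
tx 0.0059 ty 0.0081 tz 0.0083 turn 0.0034
```

View pics/s1.png

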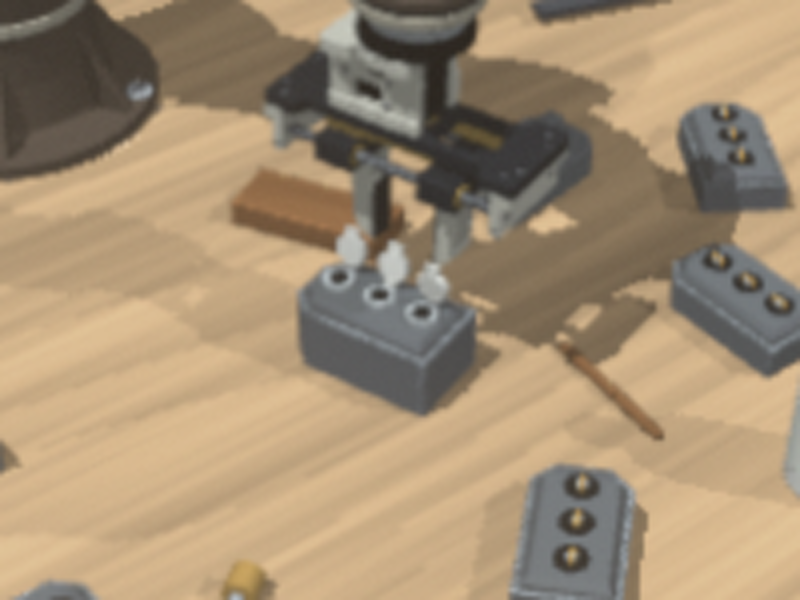

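>>> drive_tool(
  increments=[
    {"tx": 0.016, "ty": -0.021, "tz": 0, "turn": 0.003, "grip": 0},
    {"tx": 0.024, "ty": -0.044, "tz": 0, "turn": 0.003, "grip": 0},
    {"tx": 0.0325, "ty": -0.068, "tz": 0, "turn": 0.003, "grip": 0},
    {"tx": 0.039, "ty": -0.087, "tz": 0, "turn": 0.003, "grip": 0},
    {"tx": 0.047, "ty": -0.11, "tz": 0, "turn": 0.003, "grip": 0},
    {"tx": 0.047, "ty": -0.11, "tz": -0.01, "turn": 0.003, "grip": 0},
    {"tx": 0.047, "ty": -0.11, "tz": -0.018, "turn": 0.003, "grip": 0},
    {"tx": 0.047, "ty": -0.11, "tz": -0.023, "turn": 0.003, "grip": 0},
    {"tx": 0.047, "ty": -0.11, "tz": -0.026, "turn": 0.003, "grip": 0},
    {"tx": 0.047, "ty": -0.11, "tz": -0.026, "turn": 0.003, "grip": 0},
  ],
)

```text
clock: 3.45
position: [0.4526, 0.041, 0.063]
ee_rot: [-1.821, -2.556, 0.008]
force: [0.7, 0.3, 1.0]
width: 0.498
```

>>> drive_tool(
  increments=[
    {"tz": -0.004, "grip": 0},
    {"tz": -0.008, "grip": 0},
    {"tz": -0.01, "grip": 0},
    {"tz": -0.01, "grip": 0},
    {"tz": -0.01, "grip": 0},
  ],
)

```text
invalid input
```

>>> drive_tool(
  increments=[
    {"tx": 0, "ty": 0, "tz": -0.004, "turn": 0, "grip": 0},
    {"tx": 0, "ty": 0, "tz": -0.008, "turn": 0, "grip": 0},
    {"tx": 0, "ty": 0, "tz": -0.01, "turn": 0, "grip": 0},
    {"tx": 0, "ty": 0, "tz": -0.01, "turn": 0, "grip": 0},
    {"tx": 0, "ty": 0, "tz": -0.01, "turn": 0, "grip": 0},
  ],
)

```text
clock: 3.95
position: [0.4526, 0.0412, 0.0614]
ee_rot: [-1.822, -2.558, 0.009]
force: [-11.4, -4.7, 47.9]
width: 0.499
```

>>> drive_tool(
  increments=[
    {"tx": 0, "ty": 0, "tz": 0.06, "turn": 0, "grip": 1},
    {"tx": 0, "ty": 0, "tz": 0.125, "turn": 0, "grip": 1},
    {"tx": -0.039, "ty": 0.113, "tz": 0.125, "turn": 0, "grip": 1},
    {"tx": -0.039, "ty": 0.113, "tz": 0.125, "turn": 0, "grip": 1},
    {"tx": -0.039, "ty": 0.113, "tz": 0.08, "turn": 0, "grip": 1},
    {"tx": -0.039, "ty": 0.113, "tz": 0.026, "turn": 0, "grip": 1},
    {"tx": -0.039, "ty": 0.113, "tz": 0.026, "turn": 0, "grip": 1},
    {"tx": -0.03, "ty": 0.089, "tz": 0.026, "turn": 0, "grip": 1},
    {"tx": -0.022, "ty": 0.065, "tz": 0.026, "turn": 0, "grip": 1},
    {"tx": -0.014, "ty": 0.04, "tz": 0.026, "turn": 0, "grip": 1},
    {"tx": -0.007, "ty": 0.02, "tz": 0.026, "turn": 0, "grip": 1},
    {"tx": 0, "ty": 0, "tz": 0.024, "turn": 0, "grip": 1},
    {"tx": 0, "ty": 0, "tz": 0.015, "turn": 0, "grip": 1},
    {"tx": 0, "ty": 0, "tz": 0.007, "turn": 0, "grip": 1},
    {"tx": 0, "ty": 0, "tz": 0, "turn": 0, "grip": 1},
    {"tx": 0, "ty": 0, "tz": -0.004, "turn": 0, "grip": 1},
    {"tx": 0, "ty": 0, "tz": -0.006, "turn": 0, "grip": 1},
    {"tx": 0, "ty": 0, "tz": -0.006, "turn": 0, "grip": 1},
  ],
)

```text
clock: 5.75
position: [0.4529, 0.0412, 0.0614]
ee_rot: [1.82, 2.558, -0.011]
force: [-12.5, -5.0, 50.0]
width: 0.008
```

```bash
python3 -c "
from h import *
plan(358,-270,150,90.2)"
```

```text
t5.8 at [452.9  41.2  61.4] psi 109.14 F [-12.5  -5.   50. ] w 0.008
tx -0.2372 ty -0.7781 tz 0.2216 turn -0.3157
```

>>> drive_tool(
  increments=[
    {"tx": 0, "ty": 0, "tz": 0.12, "turn": 0, "grip": 1},
    {"tx": 0, "ty": 0, "tz": 0.22, "turn": 0, "grip": -1},
    {"tx": -0.237, "ty": -0.778, "tz": 0.22, "turn": -0.316, "grip": -1},
    {"tx": -0.237, "ty": -0.778, "tz": 0.22, "turn": -0.316, "grip": -1},
    {"tx": -0.237, "ty": -0.778, "tz": 0.22, "turn": -0.316, "grip": -1},
    {"tx": -0.237, "ty": -0.778, "tz": 0.22, "turn": -0.316, "grip": -1},
    {"tx": -0.237, "ty": -0.778, "tz": 0.22, "turn": -0.316, "grip": -1},
    {"tx": -0.237, "ty": -0.778, "tz": 0.22, "turn": -0.316, "grip": -1},
    {"tx": -0.237, "ty": -0.778, "tz": 0.22, "turn": -0.316, "grip": -1},
    {"tx": -0.237, "ty": -0.778, "tz": 0.22, "turn": -0.316, "grip": -1},
    {"tx": -0.237, "ty": -0.778, "tz": 0.22, "turn": -0.316, "grip": -1},
  ],
)

```text
clock: 6.85
position: [0.358, -0.2695, 0.149]
ee_rot: [-2.218, -2.224, 0.011]
force: [0.2, -0.6, 0.3]
width: 0.825
```

```bash
cat >> h.py <<'E'
def show():
    np.set_printoptions(precision=1,suppress=True)
    o,m,im=blobs()
    for b in o:
        if 600<b['area']<800 and 110<b['dim'][1]<125 and b['c'][1]>-500: print(b['px'],'c',b['c'],'rc',b['rc'],np.round(b['dim']),'yaw %.1f'%b['yaw'],np.round(b['ends']))
    return im
E
python3 -c "
from h import *
plan(358,-270,3,90.2)
im=show()
a=cv2.resize(im[180:240,222:302],(400,300),interpolation=cv2.INTER_CUBIC)
b=cv2.resize(get_image('scene')[160:235,200:300],(400,300),interpolation=cv2.INTER_CUBIC)
cv2.imwrite('pics/c1.png',np.hstack([a,b])[...,::-1])"
```

```text
t6.8 at [ 358.  -269.5  149. ] psi 90.15 F [ 0.2 -0.6  0.3] w 0.825
tx -0.0000 ty -0.0012 tz -0.3651 turn 0.0008
[197. 239.] c [348.9 262.1] rc [348.9 262.3] [ 69. 118.] yaw 99.9 [45. 67.]
[154. 212.] c [433.9 399.9] rc [433.7 400. ] [ 73. 116.] yaw 146.4 [47. 71.]
[262. 207.] c [450.5  44.2] rc [450.5  44.3] [ 71. 118.] yaw -161.0 [69. 44.]
[365. 181.] c [ 544.5 -285.3] rc [ 544.7 -285.4] [ 70. 119.] yaw 91.8 [44. 67.]
[193. 170.] c [569.6 276.1] rc [569.7 276. ] [ 71. 115.] yaw -179.7 [70. 48.]
[269. 142.] c [667.6  26.9] rc [667.7  27. ] [ 71. 117.] yaw 132.1 [45. 68.]
[116.  81.] c [874.7 543.7] rc [873.5 540.9] [ 76. 114.] yaw 49.4 [38. 42.]
```

View pics/c1.png

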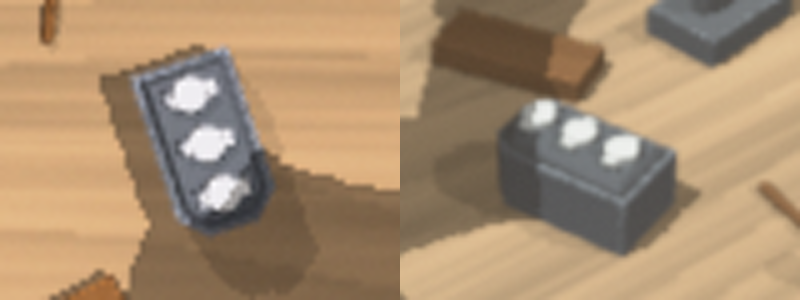

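>>> drive_tool(
  increments=[
    {"tx": 0, "ty": -0.001, "tz": -0.1, "turn": 0, "grip": -1},
    {"tx": 0, "ty": -0.001, "tz": -0.2, "turn": 0, "grip": -1},
    {"tx": 0, "ty": -0.001, "tz": -0.3, "turn": 0, "grip": -1},
    {"tx": 0, "ty": -0.001, "tz": -0.345, "turn": 0, "grip": -1},
    {"tx": 0, "ty": -0.001, "tz": -0.362, "turn": 0, "grip": -1},
    {"tx": 0, "ty": -0.001, "tz": -0.362, "turn": 0, "grip": -1},
    {"tx": 0, "ty": -0.001, "tz": -0.362, "turn": 0, "grip": 1},
    {"tx": 0, "ty": -0.001, "tz": -0.362, "turn": 0, "grip": 1},
    {"tx": 0, "ty": -0.001, "tz": -0.362, "turn": 0, "grip": 1},
    {"tx": 0, "ty": -0.001, "tz": -0.362, "turn": 0, "grip": 1},
    {"tx": 0, "ty": -0.001, "tz": -0.362, "turn": 0, "grip": 1},
    {"tx": 0, "ty": -0.001, "tz": -0.362, "turn": 0, "grip": 1},
  ],
  newtons=40,
)

```text
clock: 8.15
position: [0.3588, -0.2693, 0.0051]
ee_rot: [2.215, 2.226, -0.011]
force: [-1.6, 0.4, 8.5]
width: 0.717
```

```bash
python3 -c "
from h import *
plan(450.2,44.1,120,19.1)"
```

```text
t8.2 at [ 358.8 -269.3    5.1] psi 90.29 F [-1.6  0.4  8.5] w 0.717
tx 0.2285 ty 0.7834 tz 0.2873 turn -1.1864
```

>>> drive_tool(
  increments=[
    {"tx": 0, "ty": 0, "tz": 0.1, "turn": 0, "grip": 1},
    {"tx": 0, "ty": 0, "tz": 0.2, "turn": 0, "grip": 1},
    {"tx": 0.05, "ty": 0.1, "tz": 0.29, "turn": -0.12, "grip": 1},
    {"tx": 0.1, "ty": 0.2, "tz": 0.29, "turn": -0.24, "grip": 1},
    {"tx": 0.15, "ty": 0.3, "tz": 0.29, "turn": -0.36, "grip": 1},
    {"tx": 0.2, "ty": 0.4, "tz": 0.29, "turn": -0.48, "grip": 1},
    {"tx": 0.228, "ty": 0.5, "tz": 0.29, "turn": -0.6, "grip": 1},
    {"tx": 0.228, "ty": 0.6, "tz": 0.29, "turn": -0.72, "grip": 1},
    {"tx": 0.228, "ty": 0.7, "tz": 0.29, "turn": -0.84, "grip": 1},
    {"tx": 0.228, "ty": 0.75, "tz": 0.29, "turn": -0.95, "grip": 1},
    {"tx": 0.228, "ty": 0.783, "tz": 0.29, "turn": -1, "grip": 1},
    {"tx": 0.228, "ty": 0.783, "tz": 0.29, "turn": -1, "grip": 1},
  ],
)

```text
clock: 9.35
position: [0.4498, 0.0461, 0.1213]
ee_rot: [-3.028, -0.824, 0.009]
force: [0.3, -0.8, -1.4]
width: 0.714
```

```bash
python3 -c "
from h import *
plan(450.2,44.1,60,19.1)"
```

```text
t9.3 at [449.8  46.1 121.3] psi 30.45 F [ 0.3 -0.8 -1.4] w 0.714
tx 0.0010 ty -0.0049 tz -0.1532 turn -0.1892
```

>>> drive_tool(
  increments=[
    {"tx": 0.003, "ty": -0.004, "tz": -0.1, "turn": -0.1, "grip": 1},
    {"tx": 0.003, "ty": -0.004, "tz": -0.1, "turn": -0.189, "grip": 1},
    {"tx": 0.003, "ty": -0.004, "tz": -0.1, "turn": -0.189, "grip": 1},
    {"tx": 0.003, "ty": -0.004, "tz": -0.1, "turn": -0.189, "grip": 1},
    {"tx": 0.003, "ty": -0.004, "tz": -0.1, "turn": -0.189, "grip": 1},
  ],
)

```text
clock: 9.85
position: [0.4515, 0.044, 0.0819]
ee_rot: [-3.094, -0.524, 0.007]
force: [-0.5, -0.2, -1.8]
width: 0.715
```

```bash
python3 -c "
from h import *
plan(451,44.4,51,19.1)"
```

```text
t9.8 at [451.5  44.   81.9] psi 19.23 F [-0.5 -0.2 -1.8] w 0.715
tx -0.0013 ty 0.0010 tz -0.0772 turn -0.0021
```

>>> drive_tool(
  increments=[
    {"tx": -0.001, "ty": 0.001, "tz": -0.03, "turn": -0.002, "grip": 1},
    {"tx": -0.001, "ty": 0.001, "tz": -0.05, "turn": -0.002, "grip": 1},
    {"tx": -0.001, "ty": 0.001, "tz": -0.06, "turn": -0.002, "grip": 1},
    {"tx": -0.001, "ty": 0.001, "tz": -0.07, "turn": -0.002, "grip": 1},
    {"tx": -0.001, "ty": 0.001, "tz": -0.077, "turn": -0.002, "grip": 1},
    {"tx": -0.001, "ty": 0.001, "tz": -0.077, "turn": -0.002, "grip": 1},
  ],
)

```text
clock: 10.45
position: [0.4509, 0.0449, 0.0525]
ee_rot: [-3.094, -0.522, 0.007]
force: [-9.0, 1.5, 26.6]
width: 0.717
```

>>> drive_tool(
  increments=[
    {"tx": 0, "ty": 0, "tz": -0.006, "turn": 0, "grip": 1},
    {"tx": 0, "ty": 0, "tz": -0.01, "turn": 0, "grip": 1},
    {"tx": 0, "ty": 0, "tz": -0.01, "turn": 0, "grip": 1},
  ],
)

```text
clock: 10.75
position: [0.4515, 0.0452, 0.0512]
ee_rot: [-3.095, -0.524, 0.003]
force: [-13.2, -1.0, 47.1]
width: 0.714
```

>>> drive_tool(
  increments=[
    {"tx": 0, "ty": 0, "tz": 0.003, "turn": 0, "grip": -1},
    {"tx": 0, "ty": 0, "tz": 0.003, "turn": 0, "grip": -1},
    {"tx": 0, "ty": 0, "tz": 0.003, "turn": 0, "grip": -1},
    {"tx": 0, "ty": 0, "tz": 0.003, "turn": 0, "grip": -1},
    {"tx": 0, "ty": 0, "tz": 0.1, "turn": 0, "grip": -1},
    {"tx": 0, "ty": 0, "tz": 0.2, "turn": 0, "grip": -1},
    {"tx": 0.1, "ty": -0.4, "tz": 0.25, "turn": 0.6, "grip": -1},
    {"tx": 0.233, "ty": -0.8, "tz": 0.25, "turn": 1, "grip": -1},
    {"tx": 0.233, "ty": -0.8, "tz": 0.25, "turn": 1, "grip": -1},
    {"tx": 0.233, "ty": -0.8, "tz": 0.25, "turn": 1, "grip": -1},
    {"tx": 0.233, "ty": -0.8, "tz": 0.25, "turn": 1, "grip": -1},
    {"tx": 0.233, "ty": -0.8, "tz": 0.25, "turn": 1, "grip": -1},
    {"tx": 0.233, "ty": -0.8, "tz": 0.25, "turn": 1, "grip": -1},
    {"tx": 0.233, "ty": -0.8, "tz": 0.25, "turn": 1, "grip": -1},
  ],
)

```text
clock: 12.15
position: [0.5443, -0.2838, 0.1503]
ee_rot: [2.423, 1.998, -0.009]
force: [0.3, -0.2, -0.4]
width: 1.0
```

```bash
python3 -c "
from h import *
plan(544.5,-285.3,80,91.8)
im=show()
a=cv2.resize(im[180:240,222:302],(400,300),interpolation=cv2.INTER_CUBIC)
b=cv2.resize(get_image('scene')[160:235,200:300],(400,300),interpolation=cv2.INTER_CUBIC)
cv2.imwrite('pics/c2.png',np.hstack([a,b])[...,::-1])"
```

```text
t12.2 at [ 544.3 -283.8  150.3] psi 79.01 F [ 0.3 -0.2 -0.4] w 1.000
tx 0.0004 ty -0.0038 tz -0.1757 turn 0.2132
[197. 239.] c [348.9 262.1] rc [348.9 262.2] [ 69. 118.] yaw 100.2 [44. 67.]
[154. 212.] c [434.  399.9] rc [433.8 400. ] [ 73. 116.] yaw 146.2 [47. 71.]
[262. 206.] c [454.   44.3] rc [453.6  43.8] [ 72. 123.] yaw -160.8 [70. 45.]
[193. 170.] c [569.6 276.1] rc [569.7 276. ] [ 71. 115.] yaw -179.7 [70. 48.]
[269. 143.] c [667.4  26.9] rc [667.7  26.8] [ 71. 117.] yaw 132.6 [46. 68.]
```

View pics/c2.png

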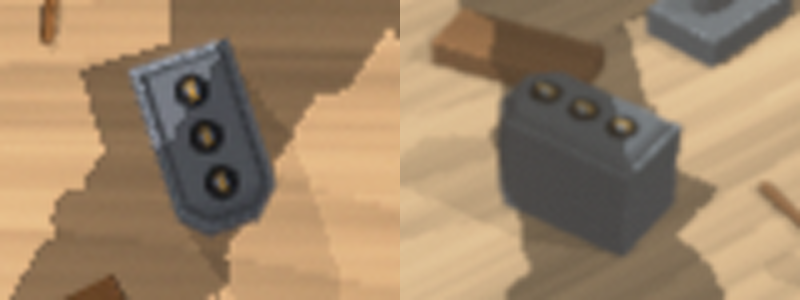

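>>> drive_tool(
  increments=[
    {"tx": 0, "ty": -0.004, "tz": -0.1, "turn": 0.213, "grip": -1},
    {"tx": 0, "ty": -0.004, "tz": -0.1, "turn": 0.213, "grip": -1},
    {"tx": 0, "ty": -0.004, "tz": -0.2, "turn": 0.213, "grip": -1},
    {"tx": 0, "ty": -0.004, "tz": -0.3, "turn": 0.213, "grip": -1},
    {"tx": 0, "ty": -0.004, "tz": -0.345, "turn": 0.213, "grip": -1},
    {"tx": 0, "ty": -0.004, "tz": -0.366, "turn": 0.213, "grip": -1},
    {"tx": 0, "ty": -0.004, "tz": -0.366, "turn": 0.213, "grip": -1},
    {"tx": 0, "ty": -0.004, "tz": -0.366, "turn": 0.213, "grip": 1},
    {"tx": 0, "ty": -0.004, "tz": -0.366, "turn": 0.213, "grip": 1},
    {"tx": 0, "ty": -0.004, "tz": -0.366, "turn": 0.213, "grip": 1},
    {"tx": 0, "ty": -0.004, "tz": -0.366, "turn": 0.213, "grip": 1},
    {"tx": 0, "ty": -0.004, "tz": -0.366, "turn": 0.213, "grip": 1},
    {"tx": 0, "ty": -0.004, "tz": -0.366, "turn": 0.213, "grip": 1},
  ],
)

```text
clock: 13.55
position: [0.5445, -0.2785, 0.0046]
ee_rot: [-2.185, -2.256, 0.006]
force: [-1.7, 0.5, 7.2]
width: 0.717
```

```bash
python3 -c "
from h import *
plan(450.8,44.1,140,199.1)"
```

```text
t13.6 at [ 544.5 -278.5    4.6] psi 91.82 F [-1.7  0.5  7.2] w 0.717
tx -0.2343 ty 0.8064 tz 0.3386 turn 1.7881
```

>>> drive_tool(
  increments=[
    {"tx": 0, "ty": 0, "tz": 0.1, "turn": 0, "grip": 1},
    {"tx": 0, "ty": 0, "tz": 0.2, "turn": 0, "grip": 1},
    {"tx": 0, "ty": 0, "tz": 0.3, "turn": 0.1, "grip": 1},
    {"tx": 0, "ty": 0, "tz": 0.34, "turn": 0.2, "grip": 1},
    {"tx": 0, "ty": 0, "tz": 0.34, "turn": 0.2, "grip": 1},
    {"tx": 0, "ty": 0, "tz": 0.34, "turn": 0.2, "grip": 1},
  ],
)

```text
clock: 14.15
position: [0.544, -0.2786, 0.14]
ee_rot: [-1.941, -2.468, 0.006]
force: [-0.6, -0.1, -1.4]
width: 0.715
```

```bash
python3 -c "
from h import *
plan(444.3,41.9,140,199.1)
print(observe()['joints'])
im=show()
cv2.imwrite('pics/c3.png',cv2.resize(get_image('scene')[150:350,40:307],(800,600),interpolation=cv2.INTER_CUBIC)[...,::-1])"
```

```text
t14.2 at [ 544.  -278.6  140. ] psi 103.63 F [-0.6 -0.1 -1.4] w 0.715
tx -0.2493 ty 0.8013 tz -0.0000 turn 1.5911
[ 0.714642    0.54602357 -0.48664973  1.67770306  0.29762025  0.99437877
  0.36162951]
[197. 239.] c [348.9 262.1] rc [348.9 262.2] [ 69. 118.] yaw 100.2 [44. 68.]
[162. 207.] c [450.3 376.8] rc [449.9 376.9] [ 73. 116.] yaw 146.4 [45. 73.]
[262. 206.] c [453.8  44.2] rc [453.4  43.9] [ 72. 123.] yaw -160.8 [71. 45.]
[193. 170.] c [569.6 276.1] rc [569.7 276. ] [ 71. 115.] yaw -179.8 [70. 48.]
[269. 142.] c [667.4  26.9] rc [667.7  26.8] [ 71. 117.] yaw 132.6 [46. 68.]
```

View pics/c3.png

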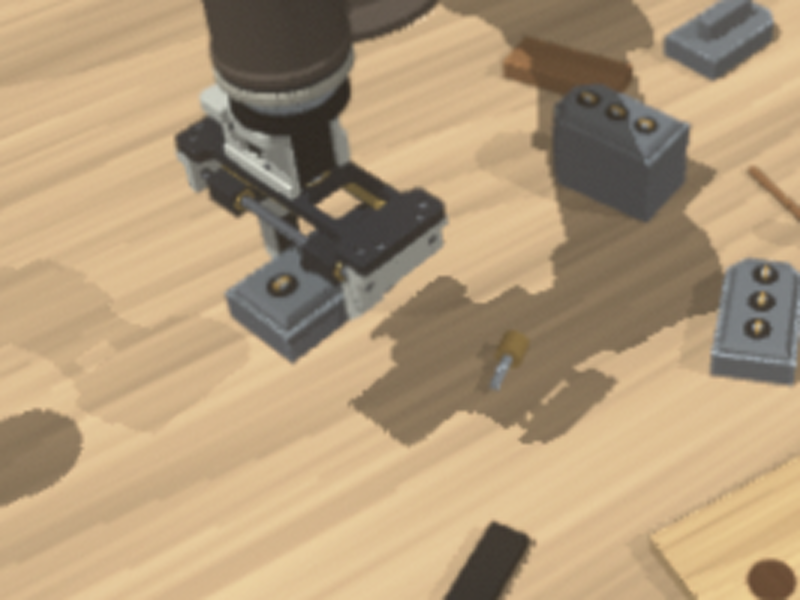

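```bash
python3 -c "
from h import *
p=topl('scene',[[134,244.3]],.170)[0]*1000
q=np.array(observe()['position'])*1000;a=np.radians(psi())
d=(p-q)[:2];print(p,d@[np.cos(a),np.sin(a)],d@[-np.sin(a),np.cos(a)])
# bit spacing on a lying tray in scene: T4 bits crop (765,274),(762,300),(757,328)
r=topl('scene',np.array([[765,274],[762,300],[757,328]])/3+[40,150],.036)*1000;print(r)
plan(444.3,41.9,140,199.1)
"
```

```text
[ 553.84396975 -309.74042547  170.        ] -33.02205760509179 -2.6549132079022546
[[648.47077901  49.75077488  36.        ]
 [668.5772359   28.4616143   36.        ]
 [688.54548107   5.35702892  36.        ]]
t14.2 at [ 543.5 -278.3  138.9] psi 103.68 F [-0.5  0.2 -1.5] w 0.717
tx -0.2479 ty 0.8005 tz 0.0027 turn 1.5903
```

>>> drive_tool(
  increments=[
    {"tx": -0.03, "ty": 0.1, "tz": 0, "turn": 0.12, "grip": 1},
    {"tx": -0.06, "ty": 0.2, "tz": 0, "turn": 0.24, "grip": 1},
    {"tx": -0.09, "ty": 0.3, "tz": 0, "turn": 0.36, "grip": 1},
    {"tx": -0.12, "ty": 0.4, "tz": 0, "turn": 0.48, "grip": 1},
    {"tx": -0.15, "ty": 0.5, "tz": 0, "turn": 0.6, "grip": 1},
    {"tx": -0.18, "ty": 0.6, "tz": 0, "turn": 0.72, "grip": 1},
    {"tx": -0.21, "ty": 0.7, "tz": 0, "turn": 0.84, "grip": 1},
    {"tx": -0.24, "ty": 0.78, "tz": 0, "turn": 0.95, "grip": 1},
    {"tx": -0.248, "ty": 0.8, "tz": 0, "turn": 1, "grip": 1},
  ],
)

```text
clock: 15.15
position: [0.4421, 0.0454, 0.1382]
ee_rot: [-0.433, -3.109, 0.007]
force: [0.1, -0.2, -1.4]
width: 0.718
```

>>> drive_tool(
  increments=[
    {"tx": 0, "ty": 0, "tz": 0, "turn": 0.14, "grip": 1},
    {"tx": 0, "ty": 0, "tz": 0, "turn": 0.28, "grip": 1},
    {"tx": 0, "ty": 0, "tz": 0, "turn": 0.42, "grip": 1},
    {"tx": 0, "ty": 0, "tz": 0, "turn": 0.55, "grip": 1},
    {"tx": 0, "ty": 0, "tz": 0, "turn": 0.59, "grip": 1},
    {"tx": 0, "ty": 0, "tz": 0, "turn": 0.59, "grip": 1},
  ],
)

```text
clock: 15.75
position: [0.4416, 0.0447, 0.1372]
ee_rot: [0.53, -3.093, 0.007]
force: [-0.2, -0.0, -1.3]
width: 0.714
```

```bash
python3 -c "
from h import *
plan(444.3,41.9,75,199.1)
cv2.imwrite('pics/c4.png',cv2.resize(get_image('scene')[120:245,170:330],(800,600),interpolation=cv2.INTER_CUBIC)[...,::-1])"
```

```text
wrap
t15.8 at [441.6  44.7 137.2] psi -160.54 F [-0.2 -0.  -1.3] w 0.714
tx 0.0066 ty -0.0069 tz -0.1556 turn -0.0059
```

View pics/c4.png

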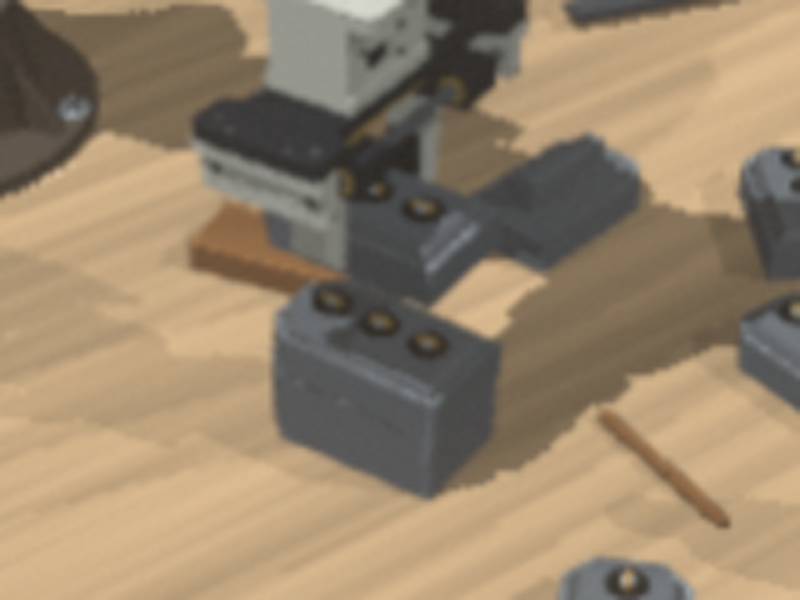

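```bash
python3 -c "
from h import *
o=np.array([170,120]);f=lambda p,z:topl('scene',[np.array(p)/5+o],z)[0]*1000
q=np.array(observe()['position'])*1000;a=np.radians(-160.9);u=np.array([np.cos(a),np.sin(a)]);v=np.array([-u[1],u[0]])
s=[f(p,.080)[:2] for p in [(333,299),(379,321),(427,343)]];h=[f(p,.1666)[:2] for p in [(375,188),(423,207)]]
for p in s+h: print(p,'b',(p-[450.2,44.1])@u,(p-[450.2,44.1])@v,'tcp',(p-q[:2])@u,(p-q[:2])@v)
"
```

```text
[413.12684251  47.96302585] b 33.768188638555756 -15.781362776120577 tcp 25.980248682255386 -12.337992321886341
[442.9742515   56.08786211] b 2.905320134125128 -13.692311506159761 tcp -4.882619822175247 -10.248941051925527
[472.74879926  64.85531227] b -28.09897299886486 -12.234339030358406 tcp -35.886912955165236 -8.79096857612417
[443.03335482  52.97906169] b 3.8667256597986115 -10.735314264718003 tcp -3.921214296501763 -7.291943810483769
[470.49074841  62.12115185] b -25.07056408154518 -10.389571770370704 tcp -32.858504037845556 -6.946201316136471
```

```bash
python3 -c "
from h import *
o=np.array([170,120]);f=lambda p,z:topl('scene',[np.array(p)/[5,4.8]+o-.4],z)[0]*1000
q=np.array(observe()['position'])*1000;a=np.radians(-160.9);u=np.array([np.cos(a),np.sin(a)]);v=np.array([-u[1],u[0]])
s=[f(p,.080)[:2] for p in [(333,299),(379,321),(427,343)]];h=[f(p,.1666)[:2] for p in [(375,188),(423,207)]]
for p in s+h: print(p,'b',(p-[450.2,44.1])@u,(p-[450.2,44.1])@v,'tcp',(p-q[:2])@u,(p-q[:2])@v)
"
```

```text
[419.8066421   41.73124169] b 29.49527059718058 -7.7068951297449075 tcp 21.707330640880205 -4.263524675510673
[450.01637019  49.41469528] b -1.5655426330730842 -5.082202486771594 tcp -9.353482589373458 -1.6388320325373598
[480.11719544  57.73760729] b -32.73269048976753 -3.097400334091357 tcp -40.52063044606791 0.345970120142877
[446.51012177  49.08654808] b 1.8550586295469091 -5.919427386029521 tcp -5.932881326753465 -2.476056931795286
[474.36475133  57.82129993] b -27.324310413349796 -5.0587882888980875 tcp -35.11225036965017 -1.6154178346638524
```

```bash
python3 -c "
from h import *
a=np.radians(-160.9);u=np.array([np.cos(a),np.sin(a)]);v=np.array([-u[1],u[0]])
for n,l,sc,o in [('top',[(191,93),(206,137),(221,182)],[5,5],[222,180]),('scene',[(544-400,91),(584-400,105),(623-400,125)],[4,4],[200,160])]:
  for p in l:
    w=topl(n,[np.array(p)/sc+o-.4],.08)[0]*1000
    print(n,w,(w[:2]-[450.2,44.1])@u,(w[:2]-[450.2,44.1])@v)
"
```

```text
top [479.57320486  53.67560898  80.        ] -30.889488634740076 0.5629770894870367
top [452.26767625  44.00248872  80.        ] -1.9219409873247302 0.7687238612140919
top [424.44526614  34.35907128  80.        ] 27.524313970890642 0.7772700979413985
scene [420.44523164  39.29102851  80.        ] 29.6903175394388 -5.1920604059926285
scene [448.23261286  51.42856601  80.        ] -0.5389576368816444 -7.568884763656485
scene [479.98872615  58.99146242  80.        ] -33.021577409559434 -4.324266827293268
```

```bash
cat >> h.py <<'E'
def bits(im,c,r=22,thr=38):
    "dark collar centroids near pixel c"
    x0,y0=int(c[0]-r),int(c[1]-r); k=8
    g=cv2.resize(im[y0:y0+2*r,x0:x0+2*r].max(2),None,fx=k,fy=k,interpolation=cv2.INTER_CUBIC)
    m=cv2.morphologyEx((g<thr).astype(np.uint8),cv2.MORPH_CLOSE,np.ones((25,25)))
    n,l,s,ce=cv2.connectedComponentsWithStats(m)
    return [(((ce[i]+.5)/k-.5+[x0,y0]).round(2),s[i,4]/k/k) for i in range(1,n) if s[i,4]/k/k>4]
def tri(pt,ps):
    A=[];b=[]
    for n,p in (('top',pt),('scene',ps)):
        e=cam(n)[2]; d=topl(n,[p],0)[0]-e; d/=np.linalg.norm(d); M=np.eye(3)-np.outer(d,d); A.append(M); b.append(M@e)
    x,res=np.linalg.lstsq(np.vstack(A),np.hstack(b),rcond=None)[:2]; return x*1000,np.sqrt(res)*1000
E
python3 -c "
from h import *
S=get_image('scene');cv2.imwrite('pics/sc_b.png',S[...,::-1])
S0=cv2.imread('pics/scene0.png')[...,::-1];T0=cv2.imread('pics/top0.png')[...,::-1]
for thr in(38,60):
  print('seated scene',bits(S,(246,187),20,thr));print('T3 scene',bits(S,(292,255),20,thr));print('T4',bits(S,(338,196),20,thr))
  print('T3 top',bits(T0,(268,142),20,thr));print('T4 top',bits(T0,(193,170),20,thr))
"; identify pics/c2.png 2>/dev/null
```

```text
seated scene []
T3 scene []
T4 []
T3 top [(array([275.33, 136.59]), np.float64(12.546875)), (array([268.29, 142.84]), np.float64(7.375)), (array([261.07, 148.97]), np.float64(4.4375))]
T4 top [(array([192.66, 179.34]), np.float64(7.421875))]
seated scene [(array([237.24, 183.32]), np.float64(14.203125)), (array([244.76, 187.92]), np.float64(13.921875)), (array([254.65, 192.41]), np.float64(12.21875))]
T3 scene []
T4 []
T3 top [(array([275.54, 136.21]), np.float64(28.28125)), (array([268.6 , 142.28]), np.float64(28.046875)), (array([261.95, 148.13]), np.float64(27.4375))]
T4 top [(array([192.42, 161.65]), np.float64(27.71875)), (array([192.04, 175.58]), np.float64(57.65625))]
```

```bash
python3 -c "
from h import *
S=cv2.imread('pics/sc_b.png')[...,::-1];T0=cv2.imread('pics/top0.png')[...,::-1]
C=cv2.imread('pics/c2.png')[:,:400].max(2)
m=cv2.morphologyEx((C<55).astype(np.uint8),cv2.MORPH_CLOSE,np.ones((15,15)))
n,l,s,ce=cv2.connectedComponentsWithStats(m)
ST=[((ce[i]+.5)/5-.5+[222,180]) for i in range(1,n) if s[i,4]>200];print('seated top',ST)
for thr in(70,80): print(thr,'T3',bits(S,(292,255),20,thr),'T4',bits(S,(338,196),20,thr))
SS=[(254.65,192.41),(244.76,187.92),(237.24,183.32)]
for a,b in zip(ST,SS): print(tri(a,b))
"
```

```text
seated top [array([263.09463588, 207.47417407])]
70 T3 [(array([294.83, 241.87]), np.float64(14.390625)), (array([293.62, 250.79]), np.float64(17.546875)), (array([292.39, 259.89]), np.float64(16.140625))] T4 [(array([327.85, 184.63]), np.float64(12.390625)), (array([335.75, 190.89]), np.float64(7.6875)), (array([343.51, 196.42]), np.float64(6.171875))]
80 T3 [(array([294.83, 241.76]), np.float64(24.96875)), (array([293.6 , 250.61]), np.float64(29.796875)), (array([292.2 , 259.59]), np.float64(33.3125))] T4 [(array([328.25, 176.29]), np.float64(18.078125)), (array([327.16, 184.34]), np.float64(45.875)), (array([336.51, 190.93]), np.float64(16.09375)), (array([344.18, 196.48]), np.float64(14.328125)), (array([348.92, 206.8 ]), np.float64(32.890625))]
(array([460.22544189,  54.31741289,  64.10233285]), array([20.27103284]))
```

```bash
python3 -c "
from h import *
print('T3',tri((268.6,142.28),(293.6,250.7)))
o=np.array([222,180])-.4
for a,b in zip([(191,93),(206,137),(221,182)],[(254.65,192.41),(244.76,187.92),(237.24,183.32)]): print('seat',tri(np.array(a)/5+o,b))
C=cv2.imread('pics/sc_b.png')[165:225,215:295];cv2.imwrite('pics/c5.png',cv2.resize(C,(800,600),interpolation=cv2.INTER_CUBIC))
"
```

```text
T3 (array([666.28343857,  28.25627325,  31.72252432]), array([1.47521682]))
seat (array([480.51335733,  54.70949933,  77.18097988]), array([1.80897306]))
seat (array([452.67349968,  44.50901744,  79.19186852]), array([0.89303496]))
seat (array([426.16804082,  36.78032398,  81.45733973]), array([4.20735751]))
```

View pics/c5.png

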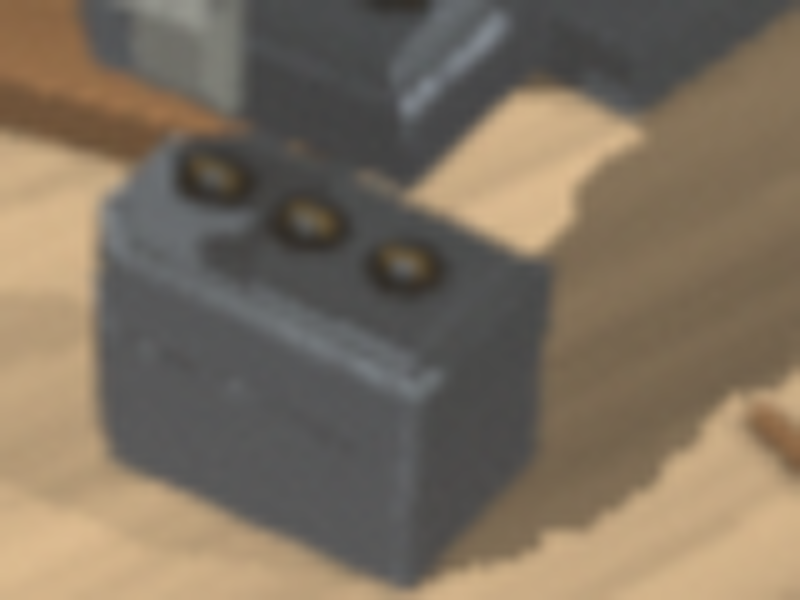

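```bash
python3 -c "
from h import *
o=np.array([215,165])-.45
px=lambda p:np.array(p)/10+o
for bot,top in [((409,585),(412,392)),((110,452),(103,230)),((537,440),(549,268))]:
  B=topl('scene',[px(bot)],0)[0]
  for z in(.066,.070,.074,.078): print(z,((proj('scene',[[B[0],B[1],z]])[0]-o)*10).round(), top, B.round(4))
"
```

```text
0.066 [414. 395.] (412, 392) [0.5095 0.0379 0.    ]
0.07 [414. 384.] (412, 392) [0.5095 0.0379 0.    ]
0.074 [414. 372.] (412, 392) [0.5095 0.0379 0.    ]
0.078 [415. 360.] (412, 392) [0.5095 0.0379 0.    ]
0.066 [104. 264.] (103, 230) [ 0.4187  0.0056 -0.    ]
0.07 [104. 252.] (103, 230) [ 0.4187  0.0056 -0.    ]
0.074 [103. 240.] (103, 230) [ 0.4187  0.0056 -0.    ]
0.078 [103. 228.] (103, 230) [ 0.4187  0.0056 -0.    ]
0.066 [546. 253.] (549, 268) [0.4851 0.1018 0.    ]
0.07 [546. 241.] (549, 268) [0.4851 0.1018 0.    ]
0.074 [547. 229.] (549, 268) [0.4851 0.1018 0.    ]
0.078 [548. 217.] (549, 268) [0.4851 0.1018 0.    ]
```

Heights of the seated tray's corners and bits say its chamfered end is about 6 mm high. I'll park the held tray and reseat the first.

>>> drive_tool(
  increments=[
    {"tx": 0, "ty": -0.1, "tz": 0, "turn": -0.14, "grip": 1},
    {"tx": 0, "ty": -0.2, "tz": 0, "turn": -0.28, "grip": 1},
    {"tx": 0, "ty": -0.3, "tz": 0, "turn": -0.42, "grip": 1},
    {"tx": 0, "ty": -0.4, "tz": 0, "turn": -0.56, "grip": 1},
    {"tx": 0, "ty": -0.49, "tz": -0.05, "turn": -0.7, "grip": 1},
    {"tx": 0, "ty": -0.49, "tz": -0.15, "turn": -0.75, "grip": 1},
    {"tx": 0, "ty": -0.49, "tz": -0.25, "turn": -0.75, "grip": 1},
    {"tx": 0, "ty": -0.49, "tz": -0.31, "turn": -0.75, "grip": 1},
    {"tx": 0, "ty": -0.49, "tz": -0.33, "turn": -0.75, "grip": 1},
    {"tx": 0, "ty": -0.49, "tz": -0.33, "turn": -0.75, "grip": 1},
    {"tx": 0, "ty": -0.49, "tz": -0.33, "turn": -0.75, "grip": -1},
    {"tx": 0, "ty": -0.49, "tz": -0.33, "turn": -0.75, "grip": -1},
    {"tx": 0, "ty": -0.49, "tz": -0.33, "turn": -0.75, "grip": -1},
    {"tx": 0, "ty": -0.49, "tz": -0.33, "turn": -0.75, "grip": -1},
    {"tx": 0, "ty": -0.49, "tz": -0.2, "turn": -0.75, "grip": -1},
    {"tx": 0, "ty": -0.49, "tz": -0.08, "turn": -0.75, "grip": -1},
    {"tx": 0, "ty": -0.49, "tz": 0.05, "turn": -0.75, "grip": -1},
  ],
)

```text
clock: 17.55
position: [0.4413, -0.1506, 0.1573]
ee_rot: [-0.695, -3.059, 0.004]
force: [1.2, -0.8, 0.1]
width: 0.998
```

```bash
python3 -c "
from h import *
plan(450.2,44.1,140,199.1)"
```

```text
t17.6 at [ 441.3 -150.6  157.3] psi 154.40 F [ 1.2 -0.8  0.1] w 0.998
tx 0.0223 ty 0.4867 tz -0.0433 turn 0.7450
```

>>> drive_tool(
  increments=[
    {"tx": 0, "ty": 0.12, "tz": 0, "turn": 0.14, "grip": -1},
    {"tx": 0, "ty": 0.24, "tz": 0, "turn": 0.28, "grip": -1},
    {"tx": 0.022, "ty": 0.36, "tz": 0, "turn": 0.42, "grip": -1},
    {"tx": 0.022, "ty": 0.487, "tz": 0, "turn": 0.56, "grip": -1},
    {"tx": 0.022, "ty": 0.487, "tz": 0, "turn": 0.7, "grip": -1},
    {"tx": 0.022, "ty": 0.487, "tz": 0, "turn": 0.745, "grip": -1},
    {"tx": 0.022, "ty": 0.487, "tz": 0, "turn": 0.745, "grip": -1},
    {"tx": 0.022, "ty": 0.487, "tz": -0.1, "turn": 0.745, "grip": -1},
    {"tx": 0.022, "ty": 0.487, "tz": -0.2, "turn": 0.745, "grip": -1},
    {"tx": 0.022, "ty": 0.487, "tz": -0.255, "turn": 0.745, "grip": -1},
    {"tx": 0.022, "ty": 0.487, "tz": -0.255, "turn": 0.745, "grip": -1},
  ],
  newtons=15,
)

```text
clock: 18.65
position: [0.4482, 0.0433, 0.0531]
ee_rot: [0.517, -3.09, 0.006]
force: [-0.4, 0.6, 0.4]
width: 1.001
```

```bash
python3 -c "
from h import *
plan(450.2,44.1,55,199.1)"
```

```text
wrap
t18.6 at [448.2  43.3  53.1] psi -161.02 F [-0.4  0.6  0.4] w 1.001
tx 0.0050 ty 0.0021 tz 0.0046 turn 0.0020
```

>>> drive_tool(
  increments=[
    {"tx": 0, "ty": 0, "tz": 0, "turn": 0, "grip": 1},
    {"tx": 0, "ty": 0, "tz": 0, "turn": 0, "grip": 1},
    {"tx": 0, "ty": 0, "tz": 0, "turn": 0, "grip": 1},
    {"tx": 0, "ty": 0, "tz": 0, "turn": 0, "grip": 1},
    {"tx": -0.004, "ty": -0.0015, "tz": 0, "turn": 0, "grip": 1},
    {"tx": -0.007, "ty": -0.0025, "tz": 0, "turn": 0, "grip": 1},
    {"tx": -0.01, "ty": -0.0035, "tz": 0, "turn": 0, "grip": 1},
    {"tx": -0.01, "ty": -0.0035, "tz": -0.01, "turn": 0, "grip": 1},
  ],
)

```text
clock: 19.45
position: [0.4449, 0.0429, 0.0501]
ee_rot: [0.518, -3.092, 0.005]
force: [-3.9, 3.9, 20.7]
width: 0.722
```

>>> drive_tool(
  increments=[
    {"tx": 0, "ty": 0, "tz": 0.005, "turn": 0, "grip": -1},
    {"tx": 0, "ty": 0, "tz": 0.005, "turn": 0, "grip": -1},
    {"tx": 0, "ty": 0, "tz": 0.005, "turn": 0, "grip": -1},
    {"tx": 0, "ty": 0, "tz": 0.1, "turn": 0, "grip": -1},
    {"tx": 0, "ty": 0, "tz": 0.2, "turn": 0, "grip": 1},
    {"tx": -0.093, "ty": -0.034, "tz": 0.2, "turn": 0, "grip": 1},
    {"tx": -0.093, "ty": -0.034, "tz": 0.2, "turn": 0, "grip": 1},
    {"tx": -0.093, "ty": -0.034, "tz": 0.2, "turn": 0, "grip": 1},
    {"tx": -0.093, "ty": -0.034, "tz": 0.15, "turn": 0, "grip": 1},
    {"tx": -0.093, "ty": -0.034, "tz": 0.1, "turn": 0, "grip": 1},
    {"tx": -0.093, "ty": -0.034, "tz": 0.085, "turn": 0, "grip": 1},
    {"tx": -0.093, "ty": -0.034, "tz": 0.08, "turn": 0, "grip": 1},
    {"tx": -0.093, "ty": -0.034, "tz": 0.075, "turn": 0, "grip": 1},
  ],
)

```text
clock: 20.75
position: [0.4081, 0.0297, 0.0803]
ee_rot: [0.519, -3.092, 0.005]
force: [0.1, 0.3, -0.7]
width: 0.265
```

>>> drive_tool(
  increments=[
    {"tx": 0, "ty": 0, "tz": 0, "turn": 0, "grip": 1},
    {"tx": 0, "ty": 0, "tz": 0, "turn": 0, "grip": 1},
    {"tx": 0, "ty": 0, "tz": 0, "turn": 0, "grip": 1},
    {"tx": 0, "ty": 0, "tz": -0.004, "turn": 0, "grip": 1},
    {"tx": 0, "ty": 0, "tz": -0.008, "turn": 0, "grip": 1},
    {"tx": 0, "ty": 0, "tz": -0.01, "turn": 0, "grip": 1},
    {"tx": 0, "ty": 0, "tz": -0.012, "turn": 0, "grip": 1},
    {"tx": 0, "ty": 0, "tz": -0.012, "turn": 0, "grip": 1},
  ],
)

```text
clock: 21.55
position: [0.4085, 0.0296, 0.0778]
ee_rot: [0.519, -3.093, 0.01]
force: [-13.5, -4.2, 53.5]
width: 0.006
```

>>> drive_tool(
  increments=[
    {"tx": 0, "ty": 0, "tz": 0.06, "turn": 0, "grip": 1},
    {"tx": 0.1, "ty": 0.035, "tz": 0.06, "turn": 0, "grip": 1},
    {"tx": 0.21, "ty": 0.073, "tz": 0.06, "turn": 0, "grip": 1},
    {"tx": 0.21, "ty": 0.073, "tz": 0.06, "turn": 0, "grip": 1},
    {"tx": 0.21, "ty": 0.073, "tz": 0.02, "turn": 0, "grip": 1},
    {"tx": 0.21, "ty": 0.073, "tz": 0.01, "turn": 0, "grip": 1},
    {"tx": 0.21, "ty": 0.073, "tz": 0.005, "turn": 0, "grip": 1},
    {"tx": 0.21, "ty": 0.073, "tz": 0, "turn": 0, "grip": 1},
    {"tx": 0.21, "ty": 0.073, "tz": -0.005, "turn": 0, "grip": 1},
    {"tx": 0.21, "ty": 0.073, "tz": -0.005, "turn": 0, "grip": 1},
  ],
)

```text
clock: 22.55
position: [0.4914, 0.0583, 0.0778]
ee_rot: [0.519, -3.092, 0.015]
force: [-12.2, -4.7, 35.0]
width: 0.003
```

>>> drive_tool(
  increments=[
    {"tx": 0, "ty": 0, "tz": 0.1, "turn": 0, "grip": -1},
    {"tx": 0, "ty": 0, "tz": 0.2, "turn": 0, "grip": -1},
    {"tx": -0.12, "ty": -0.88, "tz": 0.2, "turn": -0.745, "grip": -1},
    {"tx": -0.12, "ty": -0.88, "tz": 0.2, "turn": -0.745, "grip": -1},
    {"tx": -0.12, "ty": -0.88, "tz": 0.2, "turn": -0.745, "grip": -1},
    {"tx": -0.12, "ty": -0.88, "tz": 0.2, "turn": -0.745, "grip": -1},
    {"tx": -0.12, "ty": -0.88, "tz": 0.2, "turn": -0.745, "grip": -1},
    {"tx": -0.12, "ty": -0.88, "tz": 0.2, "turn": -0.745, "grip": -1},
    {"tx": -0.12, "ty": -0.88, "tz": 0.2, "turn": -0.745, "grip": -1},
    {"tx": -0.12, "ty": -0.88, "tz": 0.2, "turn": -0.745, "grip": -1},
    {"tx": -0.12, "ty": -0.88, "tz": 0.2, "turn": -0.745, "grip": -1},
  ],
  newtons=40,
)

```text
clock: 23.65
position: [0.4424, -0.2952, 0.1576]
ee_rot: [-0.701, -3.053, 0.011]
force: [0.7, -0.1, 0.2]
width: 0.916
```

```bash
python3 -c "
from h import *
im=show();cv2.imwrite('pics/t3.png',im[...,::-1])
a=np.radians(-160.9);u=np.array([np.cos(a),np.sin(a)]);v=np.array([-u[1],u[0]])
for thr in(45,60):
  for c,z in(((262.8,207),.08),((335,207),.034)):
    for p,A in bits(im,c,18,thr):
      w=topl('top',[p],z)[0,:2]*1000; print(thr,p,A,w,(w-[450.2,44.1])@u,(w-[450.2,44.1])@v)
g=[b for b in blobs(im=im,zm=.023)[0] if np.hypot(*(b['g']-[450,44]))<30][0]
# top ledge edges: silhouette at z=.07
print(proj('top',[[.4413,-.1506,.03]]))
plan(441.3,-150.6,5,154.4)
"
```

```text
[197. 239.] c [348.9 262.1] rc [348.9 262.3] [ 69. 118.] yaw 100.1 [44. 67.]
[324. 210.] c [ 445.9 -154.7] rc [ 445.7 -155. ] [ 70. 116.] yaw 153.7 [45. 68.]
[263. 207.] c [450.7  42.6] rc [450.5  42.3] [ 73. 121.] yaw -160.8 [72. 46.]
[162. 207.] c [450.2 376.7] rc [449.9 376.9] [ 73. 116.] yaw 146.3 [45. 73.]
[193. 170.] c [569.6 276.1] rc [569.7 276. ] [ 71. 115.] yaw -179.8 [70. 48.]
[269. 142.] c [667.6  26.9] rc [667.7  27. ] [ 71. 117.] yaw 132.2 [46. 68.]
[116.  81.] c [875.  543.7] rc [872.9 542. ] [ 76. 115.] yaw 45.9 [39. 42.]
45 [260.4 199.4] 17.515625 [475.8  51.8] -26.666332859717098 1.096571960082705
45 [263.4 208.5] 18.203125 [447.7  42.1] 3.032694082999759 1.0849997991078293
45 [266.4 217.5] 19.78125 [419.9  32.5] 32.46960641784402 1.0241783817013301
45 [325.2 208.2] 82.90625 [ 452.6 -156.5] 63.34377384717994 190.344770723569
60 [260.3 199.2] 28.0625 [476.4  52.1] -27.41609384942351 1.017504071374939
60 [263.3 208.3] 28.0 [448.2  42.3] 2.4331868604893137 1.0553206969992532
60 [267.2 218.6] 36.890625 [416.5  29.9] 36.45189858726498 2.409458815661971
60 [324.7 209.7] 127.921875 [ 447.9 -154.6] 67.2039414775241 187.0099936943919
60 [333.1 211.4] 8.265625 [ 442.9 -181.4] 80.71709472420319 210.67581297562305
[[323.2 211.8]]
t23.7 at [ 443.1 -293.2  157.8] psi 154.32 F [-0.2  0.8 -0.5] w 0.956
tx -0.0044 ty 0.3564 tz -0.3820 turn 0.0014
```

>>> drive_tool(
  increments=[
    {"tx": 0.008, "ty": 0.1, "tz": 0, "turn": 0, "grip": -1},
    {"tx": 0.008, "ty": 0.2, "tz": 0, "turn": 0, "grip": -1},
    {"tx": 0.008, "ty": 0.3, "tz": 0, "turn": 0, "grip": -1},
    {"tx": 0.008, "ty": 0.351, "tz": 0, "turn": 0, "grip": -1},
    {"tx": 0.008, "ty": 0.351, "tz": 0, "turn": 0, "grip": -1},
    {"tx": 0.008, "ty": 0.351, "tz": -0.1, "turn": 0, "grip": -1},
    {"tx": 0.008, "ty": 0.351, "tz": -0.2, "turn": 0, "grip": -1},
    {"tx": 0.008, "ty": 0.351, "tz": -0.3, "turn": 0, "grip": -1},
    {"tx": 0.008, "ty": 0.351, "tz": -0.36, "turn": 0, "grip": -1},
    {"tx": 0.008, "ty": 0.351, "tz": -0.382, "turn": 0, "grip": -1},
    {"tx": 0.008, "ty": 0.351, "tz": -0.382, "turn": 0, "grip": -1},
    {"tx": 0.008, "ty": 0.351, "tz": -0.382, "turn": 0, "grip": 1},
    {"tx": 0.008, "ty": 0.351, "tz": -0.382, "turn": 0, "grip": 1},
    {"tx": 0.008, "ty": 0.351, "tz": -0.382, "turn": 0, "grip": 1},
    {"tx": 0.008, "ty": 0.351, "tz": -0.382, "turn": 0, "grip": 1},
    {"tx": 0.008, "ty": 0.351, "tz": -0.382, "turn": 0, "grip": 1},
    {"tx": 0.008, "ty": 0.351, "tz": -0.382, "turn": 0, "grip": 1},
  ],
  newtons=40,
)

```text
clock: 25.4
position: [0.4467, -0.1531, 0.0058]
ee_rot: [-0.697, -3.055, 0.01]
force: [-1.5, -0.5, 8.4]
width: 0.714
```

```bash
cat >> h.py <<'E'
E_=np.array([.3,1.8]); U=np.array([np.cos(np.radians(-160.9)),np.sin(np.radians(-160.9))]); V=np.array([-U[1],U[0]]); B0=np.array([450.2,44.1])
def place(cam_c,xb,z,flip=0,yb=-.6):
    "grasped now; cam_c = tray centre seen by top camera, xb = stack centre along base x (robot)"
    s=observe(); q=np.array(s['position'])[:2]*1000; a=np.radians(psi()); ux=np.array([np.cos(a),np.sin(a)])
    d=(np.array(cam_c)+E_-q)@ux; off=-d if flip else d
    print('offset along tool x %.1f, across %.1f'%(d,(np.array(cam_c)+E_-q)@[-ux[1],ux[0]]))
    t=B0+(xb-off)*U+yb*V; print('target',t); plan(t[0],t[1],z,19.1 if flip else 199.1)
E
python3 -c "
from h import *
place((445.9,-154.7),1.8,140)
print((np.array([448.5,44.4])-B0)@U)
im=cv2.imread('pics/t3.png')[...,::-1]
for c,z in(((268.6,142.3),.034),((193,170),.034),((162,207),.034)):
    for p,A in bits(im,c,18,60): print(p,A,topl('top',[p],z)[0,:2]*1000)
"
```

```text
offset along tool x 0.6, across 0.1
target [448.85008083  44.26750354]
t25.4 at [ 446.7 -153.1    5.8] psi 154.30 F [-1.5 -0.5  8.4] w 0.714
tx 0.0053 ty 0.4934 tz 0.3356 turn 0.7467
1.5082477809740618
[275.53 136.24] 27.453125 [685.32097624   5.11619128]
[268.63 142.25] 26.859375 [665.26259517  27.39451799]
[261.95 148.15] 26.3125 [645.602667    48.92617322]
[192.41 161.63] 26.71875 [598.81697292 274.76913386]
[192.2  170.92] 24.9375 [568.36612817 274.68880151]
[191.87 179.96] 27.578125 [538.83177476 275.01503757]
[165.65 199.33] 26.78125 [474.87835428 358.32483979]
[160.38 207.  ] 25.703125 [449.87650188 374.60440436]
[155.18 214.6 ] 28.234375 [425.17565845 390.61229322]
```

>>> drive_tool(
  increments=[
    {"tx": 0, "ty": 0, "tz": 0.1, "turn": 0, "grip": 1},
    {"tx": 0, "ty": 0, "tz": 0.2, "turn": 0.1, "grip": 1},
    {"tx": 0, "ty": 0.08, "tz": 0.275, "turn": 0.2, "grip": 1},
    {"tx": 0, "ty": 0.16, "tz": 0.275, "turn": 0.3, "grip": 1},
    {"tx": 0.006, "ty": 0.24, "tz": 0.275, "turn": 0.42, "grip": 1},
    {"tx": 0.006, "ty": 0.32, "tz": 0.275, "turn": 0.54, "grip": 1},
    {"tx": 0.006, "ty": 0.4, "tz": 0.275, "turn": 0.66, "grip": 1},
    {"tx": 0.006, "ty": 0.47, "tz": 0.275, "turn": 0.747, "grip": 1},
    {"tx": 0.006, "ty": 0.494, "tz": 0.275, "turn": 0.747, "grip": 1},
    {"tx": 0.006, "ty": 0.494, "tz": 0.275, "turn": 0.747, "grip": 1},
    {"tx": 0.006, "ty": 0.494, "tz": 0.275, "turn": 0.747, "grip": 1},
    {"tx": 0.006, "ty": 0.494, "tz": 0.275, "turn": 0.747, "grip": 1},
  ],
)

```text
clock: 26.6
position: [0.4491, 0.0429, 0.1156]
ee_rot: [0.516, -3.093, 0.016]
force: [0.4, -0.3, 0.2]
width: 0.714
```

```bash
python3 -c "
from h import *
plan(449.1,44.4,75.8,199.1)"
```

```text
wrap
t26.6 at [449.1  42.9 115.6] psi -161.06 F [ 0.4 -0.3  0.2] w 0.714
tx -0.0001 ty 0.0038 tz -0.0995 turn 0.0027
```

>>> drive_tool(
  increments=[
    {"tx": 0, "ty": 0.004, "tz": -0.04, "turn": 0.003, "grip": 1},
    {"tx": 0, "ty": 0.004, "tz": -0.065, "turn": 0.003, "grip": 1},
    {"tx": 0, "ty": 0.004, "tz": -0.08, "turn": 0.003, "grip": 1},
    {"tx": 0, "ty": 0.004, "tz": -0.088, "turn": 0.003, "grip": 1},
    {"tx": 0, "ty": 0.004, "tz": -0.094, "turn": 0.003, "grip": 1},
    {"tx": 0, "ty": 0.004, "tz": -0.1, "turn": 0.003, "grip": 1},
    {"tx": 0, "ty": 0.004, "tz": -0.1, "turn": 0.003, "grip": 1},
  ],
)

```text
clock: 27.3
position: [0.4493, 0.0446, 0.0759]
ee_rot: [0.521, -3.093, 0.016]
force: [0.7, 0.1, -0.8]
width: 0.714
```

>>> drive_tool(
  increments=[
    {"tx": 0, "ty": 0, "tz": -0.004, "turn": 0, "grip": -1},
    {"tx": 0, "ty": 0, "tz": 0, "turn": 0, "grip": -1},
    {"tx": 0, "ty": 0, "tz": 0, "turn": 0, "grip": -1},
    {"tx": 0, "ty": 0, "tz": 0.1, "turn": 0, "grip": -1},
    {"tx": 0, "ty": 0, "tz": 0.18, "turn": 0, "grip": 1},
    {"tx": -0.104, "ty": -0.038, "tz": 0.18, "turn": 0, "grip": 1},
    {"tx": -0.104, "ty": -0.038, "tz": 0.18, "turn": 0, "grip": 1},
    {"tx": -0.104, "ty": -0.038, "tz": 0.18, "turn": 0, "grip": 1},
    {"tx": -0.104, "ty": -0.038, "tz": 0.15, "turn": 0, "grip": 1},
    {"tx": -0.104, "ty": -0.038, "tz": 0.12, "turn": 0, "grip": 1},
    {"tx": -0.104, "ty": -0.038, "tz": 0.1, "turn": 0, "grip": 1},
    {"tx": -0.104, "ty": -0.038, "tz": 0.085, "turn": 0, "grip": 1},
    {"tx": -0.104, "ty": -0.038, "tz": 0.075, "turn": 0, "grip": 1},
    {"tx": -0.104, "ty": -0.038, "tz": 0.068, "turn": 0, "grip": 1},
    {"tx": -0.104, "ty": -0.038, "tz": 0.063, "turn": 0, "grip": 1},
    {"tx": -0.104, "ty": -0.038, "tz": 0.063, "turn": 0, "grip": 1},
  ],
)

```text
clock: 28.9
position: [0.4089, 0.0308, 0.1022]
ee_rot: [0.523, -3.095, 0.015]
force: [-1.8, 1.2, 13.2]
width: 0.023
```

>>> drive_tool(
  increments=[
    {"tx": 0, "ty": 0, "tz": 0.06, "turn": 0, "grip": 1},
    {"tx": 0.1, "ty": 0.035, "tz": 0.06, "turn": 0, "grip": 1},
    {"tx": 0.21, "ty": 0.073, "tz": 0.06, "turn": 0, "grip": 1},
    {"tx": 0.21, "ty": 0.073, "tz": 0.06, "turn": 0, "grip": 1},
    {"tx": 0.21, "ty": 0.073, "tz": 0.02, "turn": 0, "grip": 1},
    {"tx": 0.21, "ty": 0.073, "tz": 0.01, "turn": 0, "grip": 1},
    {"tx": 0.21, "ty": 0.073, "tz": 0.005, "turn": 0, "grip": 1},
    {"tx": 0.21, "ty": 0.073, "tz": 0, "turn": 0, "grip": 1},
    {"tx": 0.21, "ty": 0.073, "tz": -0.002, "turn": 0, "grip": 1},
    {"tx": 0.21, "ty": 0.073, "tz": -0.002, "turn": 0, "grip": 1},
  ],
)

```text
clock: 29.9
position: [0.4923, 0.0597, 0.1022]
ee_rot: [0.523, -3.095, 0.018]
force: [-3.9, -2.5, 10.8]
width: 0.003
```

>>> drive_tool(
  increments=[
    {"tx": 0, "ty": 0, "tz": 0.1, "turn": 0, "grip": -1},
    {"tx": 0.1, "ty": 0, "tz": 0.15, "turn": -0.14, "grip": -1},
    {"tx": 0.2, "ty": -0.05, "tz": 0.15, "turn": -0.28, "grip": -1},
    {"tx": 0.3, "ty": -0.077, "tz": 0.15, "turn": -0.42, "grip": -1},
    {"tx": 0.4, "ty": -0.077, "tz": 0.15, "turn": -0.56, "grip": -1},
    {"tx": 0.4365, "ty": -0.077, "tz": 0.1, "turn": -0.7, "grip": -1},
    {"tx": 0.4365, "ty": -0.077, "tz": 0.05, "turn": -0.84, "grip": -1},
    {"tx": 0.4365, "ty": -0.077, "tz": -0.05, "turn": -1, "grip": -1},
    {"tx": 0.4365, "ty": -0.077, "tz": -0.05, "turn": -1, "grip": -1},
    {"tx": 0.4365, "ty": -0.077, "tz": -0.05, "turn": -1, "grip": -1},
  ],
)

```text
clock: 30.9
position: [0.6665, 0.0288, 0.0826]
ee_rot: [-1.087, -2.938, 0.014]
force: [-0.0, 0.5, 1.2]
width: 0.827
```

```bash
python3 -c "
from h import *
plan(666.9,28.9,5,132.2)
im=show()"
```

```text
t30.9 at [666.5  28.8  82.6] psi 139.39 F [-0.   0.5  1.2] w 0.827
tx 0.0011 ty 0.0002 tz -0.1940 turn -0.1198
[197. 239.] c [348.8 262. ] rc [348.7 262.1] [ 69. 118.] yaw 99.5 [46. 68.]
[263. 207.] c [451.7  42.7] rc [452.1  42.6] [ 74. 123.] yaw -160.8 [72. 48.]
[162. 207.] c [450.3 376.7] rc [449.9 376.9] [ 73. 116.] yaw 146.4 [45. 73.]
[193. 170.] c [569.4 275.9] rc [569.7 275.8] [ 72. 116.] yaw -179.7 [70. 47.]
```

>>> drive_tool(
  increments=[
    {"tx": 0.001, "ty": 0, "tz": 0, "turn": -0.12, "grip": -1},
    {"tx": 0.001, "ty": 0, "tz": 0, "turn": -0.12, "grip": -1},
    {"tx": 0.001, "ty": 0, "tz": -0.1, "turn": -0.12, "grip": -1},
    {"tx": 0.001, "ty": 0, "tz": -0.17, "turn": -0.12, "grip": -1},
    {"tx": 0.001, "ty": 0, "tz": -0.194, "turn": -0.12, "grip": -1},
    {"tx": 0.001, "ty": 0, "tz": -0.194, "turn": -0.12, "grip": -1},
    {"tx": 0.001, "ty": 0, "tz": -0.194, "turn": -0.12, "grip": 1},
    {"tx": 0.001, "ty": 0, "tz": -0.194, "turn": -0.12, "grip": 1},
    {"tx": 0.001, "ty": 0, "tz": -0.194, "turn": -0.12, "grip": 1},
    {"tx": 0.001, "ty": 0, "tz": -0.194, "turn": -0.12, "grip": 1},
    {"tx": 0.001, "ty": 0, "tz": -0.194, "turn": -0.12, "grip": 1},
    {"tx": 0.001, "ty": 0, "tz": -0.194, "turn": -0.12, "grip": 1},
  ],
)

```text
clock: 32.15
position: [0.6683, 0.029, 0.0073]
ee_rot: [-1.27, -2.867, 0.011]
force: [-1.6, -0.9, 7.0]
width: 0.714
```

```bash
python3 -c "
from h import *
place((666.6,27.1),1.5,145)"
```

```text
offset along tool x 0.9, across 1.1
target [449.40879157  44.46097448]
t32.1 at [668.3  29.    7.3] psi 132.20 F [-1.6 -0.9  7. ] w 0.714
tx -0.5472 ty 0.0387 tz 0.3444 turn 1.1150
```

>>> drive_tool(
  increments=[
    {"tx": 0, "ty": 0, "tz": 0.1, "turn": 0, "grip": 1},
    {"tx": 0, "ty": 0, "tz": 0.2, "turn": 0.1, "grip": 1},
    {"tx": -0.04, "ty": 0, "tz": 0.3, "turn": 0.2, "grip": 1},
    {"tx": -0.12, "ty": 0.038, "tz": 0.344, "turn": 0.34, "grip": 1},
    {"tx": -0.2, "ty": 0.038, "tz": 0.344, "turn": 0.48, "grip": 1},
    {"tx": -0.28, "ty": 0.038, "tz": 0.344, "turn": 0.62, "grip": 1},
    {"tx": -0.36, "ty": 0.038, "tz": 0.344, "turn": 0.76, "grip": 1},
    {"tx": -0.44, "ty": 0.038, "tz": 0.344, "turn": 0.88, "grip": 1},
    {"tx": -0.52, "ty": 0.038, "tz": 0.344, "turn": 1, "grip": 1},
    {"tx": -0.549, "ty": 0.038, "tz": 0.344, "turn": 1, "grip": 1},
    {"tx": -0.549, "ty": 0.038, "tz": 0.344, "turn": 1, "grip": 1},
    {"tx": -0.549, "ty": 0.038, "tz": 0.344, "turn": 1, "grip": 1},
  ],
)

```text
clock: 33.35
position: [0.4499, 0.0441, 0.1453]
ee_rot: [0.33, -3.124, 0.014]
force: [1.0, -0.1, -1.9]
width: 0.713
```

```bash
python3 -c "
from h import *
plan(448.9,44.3,101.3,199.1)"
```

```text
wrap
t33.4 at [449.9  44.1 145.3] psi -167.92 F [ 1.  -0.1 -1.9] w 0.713
tx -0.0025 ty 0.0006 tz -0.1099 turn 0.1171
```

>>> drive_tool(
  increments=[
    {"tx": -0.0025, "ty": 0.0005, "tz": -0.04, "turn": 0.117, "grip": 1},
    {"tx": -0.0025, "ty": 0.0005, "tz": -0.04, "turn": 0.117, "grip": 1},
    {"tx": -0.0025, "ty": 0.0005, "tz": -0.04, "turn": 0.117, "grip": 1},
  ],
)

```text
clock: 33.65
position: [0.4495, 0.0446, 0.1292]
ee_rot: [0.516, -3.099, 0.013]
force: [-0.6, 0.7, -1.5]
width: 0.717
```

```bash
python3 -c "
from h import *
plan(448.9,44.3,101.3,199.1)"
```

```text
wrap
t33.6 at [449.5  44.6 129.2] psi -161.10 F [-0.6  0.7 -1.5] w 0.717
tx -0.0016 ty -0.0007 tz -0.0699 turn 0.0034
```

>>> drive_tool(
  increments=[
    {"tx": -0.0015, "ty": -0.0005, "tz": -0.025, "turn": 0.003, "grip": 1},
    {"tx": -0.0015, "ty": -0.0005, "tz": -0.045, "turn": 0.003, "grip": 1},
    {"tx": -0.0015, "ty": -0.0005, "tz": -0.055, "turn": 0.003, "grip": 1},
    {"tx": -0.0015, "ty": -0.0005, "tz": -0.063, "turn": 0.003, "grip": 1},
    {"tx": -0.0015, "ty": -0.0005, "tz": -0.07, "turn": 0.003, "grip": 1},
    {"tx": -0.0015, "ty": -0.0005, "tz": -0.07, "turn": 0.003, "grip": 1},
  ],
)

```text
clock: 34.25
position: [0.449, 0.0445, 0.1013]
ee_rot: [-0.521, 3.098, -0.013]
force: [-0.1, 0.3, -1.9]
width: 0.714
```

>>> drive_tool(
  increments=[
    {"tx": 0, "ty": 0, "tz": -0.004, "turn": 0, "grip": -1},
    {"tx": 0, "ty": 0, "tz": 0, "turn": 0, "grip": -1},
    {"tx": 0, "ty": 0, "tz": 0, "turn": 0, "grip": -1},
    {"tx": 0, "ty": 0, "tz": 0.1, "turn": 0, "grip": -1},
    {"tx": 0, "ty": 0, "tz": 0.18, "turn": 0, "grip": 1},
    {"tx": -0.103, "ty": -0.038, "tz": 0.18, "turn": 0, "grip": 1},
    {"tx": -0.103, "ty": -0.038, "tz": 0.18, "turn": 0, "grip": 1},
    {"tx": -0.103, "ty": -0.038, "tz": 0.18, "turn": 0, "grip": 1},
    {"tx": -0.103, "ty": -0.038, "tz": 0.15, "turn": 0, "grip": 1},
    {"tx": -0.103, "ty": -0.038, "tz": 0.12, "turn": 0, "grip": 1},
    {"tx": -0.103, "ty": -0.038, "tz": 0.1, "turn": 0, "grip": 1},
    {"tx": -0.103, "ty": -0.038, "tz": 0.08, "turn": 0, "grip": 1},
    {"tx": -0.103, "ty": -0.038, "tz": 0.07, "turn": 0, "grip": 1},
    {"tx": -0.103, "ty": -0.038, "tz": 0.064, "turn": 0, "grip": 1},
    {"tx": -0.103, "ty": -0.038, "tz": 0.059, "turn": 0, "grip": 1},
    {"tx": -0.103, "ty": -0.038, "tz": 0.059, "turn": 0, "grip": 1},
  ],
)

```text
clock: 35.85
position: [0.409, 0.0308, 0.1262]
ee_rot: [-0.522, 3.095, -0.012]
force: [-1.4, 1.2, 12.5]
width: 0.022
```

>>> drive_tool(
  increments=[
    {"tx": 0, "ty": 0, "tz": 0.06, "turn": 0, "grip": 1},
    {"tx": 0.1, "ty": 0.035, "tz": 0.06, "turn": 0, "grip": 1},
    {"tx": 0.21, "ty": 0.073, "tz": 0.06, "turn": 0, "grip": 1},
    {"tx": 0.21, "ty": 0.073, "tz": 0.06, "turn": 0, "grip": 1},
    {"tx": 0.21, "ty": 0.073, "tz": 0.02, "turn": 0, "grip": 1},
    {"tx": 0.21, "ty": 0.073, "tz": 0.01, "turn": 0, "grip": 1},
    {"tx": 0.21, "ty": 0.073, "tz": 0.005, "turn": 0, "grip": 1},
    {"tx": 0.21, "ty": 0.073, "tz": 0, "turn": 0, "grip": 1},
    {"tx": 0.21, "ty": 0.073, "tz": -0.002, "turn": 0, "grip": 1},
    {"tx": 0.21, "ty": 0.073, "tz": -0.002, "turn": 0, "grip": 1},
  ],
)

```text
clock: 36.85
position: [0.4927, 0.0597, 0.1262]
ee_rot: [-0.521, 3.095, -0.014]
force: [-4.2, -1.4, 9.6]
width: 0.006
```

>>> drive_tool(
  increments=[
    {"tx": 0, "ty": 0, "tz": 0.1, "turn": 0, "grip": -1},
    {"tx": 0.05, "ty": 0.12, "tz": 0.1, "turn": -0.1, "grip": -1},
    {"tx": 0.1, "ty": 0.24, "tz": 0.1, "turn": -0.2, "grip": -1},
    {"tx": 0.14, "ty": 0.36, "tz": 0.1, "turn": -0.315, "grip": -1},
    {"tx": 0.193, "ty": 0.48, "tz": 0.05, "turn": -0.315, "grip": -1},
    {"tx": 0.193, "ty": 0.545, "tz": 0, "turn": -0.315, "grip": -1},
    {"tx": 0.193, "ty": 0.545, "tz": -0.08, "turn": -0.315, "grip": -1},
    {"tx": 0.193, "ty": 0.545, "tz": -0.08, "turn": -0.315, "grip": -1},
    {"tx": 0.193, "ty": 0.545, "tz": -0.08, "turn": -0.315, "grip": -1},
  ],
)

```text
clock: 37.75
position: [0.5698, 0.2767, 0.0945]
ee_rot: [-0.005, 3.141, -0.016]
force: [0.9, -0.2, -0.1]
width: 0.736
```

```bash
python3 -c "
from h import *
plan(569.9,277.9,5,180.2)
im=show()"
```

```text
wrap
t37.8 at [569.8 276.7  94.5] psi -179.81 F [ 0.9 -0.2 -0.1] w 0.736
tx 0.0003 ty 0.0029 tz -0.2237 turn 0.0001
[197. 239.] c [348.7 261.7] rc [348.7 261.7] [ 69. 117.] yaw 100.4 [44. 67.]
[162. 207.] c [449.8 376.3] rc [449.5 376.1] [ 73. 116.] yaw 146.0 [47. 72.]
```

Let the fingers open fully first, then descend and grip.

>>> drive_tool(
  increments=[
    {"tx": 0, "ty": 0.003, "tz": 0, "turn": 0, "grip": -1},
    {"tx": 0, "ty": 0.003, "tz": 0, "turn": 0, "grip": -1},
    {"tx": 0, "ty": 0.003, "tz": 0, "turn": 0, "grip": -1},
    {"tx": 0, "ty": 0.003, "tz": -0.1, "turn": 0, "grip": -1},
    {"tx": 0, "ty": 0.003, "tz": -0.19, "turn": 0, "grip": -1},
    {"tx": 0, "ty": 0.003, "tz": -0.223, "turn": 0, "grip": -1},
    {"tx": 0, "ty": 0.003, "tz": -0.223, "turn": 0, "grip": -1},
    {"tx": 0, "ty": 0.003, "tz": -0.223, "turn": 0, "grip": 1},
    {"tx": 0, "ty": 0.003, "tz": -0.223, "turn": 0, "grip": 1},
    {"tx": 0, "ty": 0.003, "tz": -0.223, "turn": 0, "grip": 1},
    {"tx": 0, "ty": 0.003, "tz": -0.223, "turn": 0, "grip": 1},
    {"tx": 0, "ty": 0.003, "tz": -0.223, "turn": 0, "grip": 1},
    {"tx": 0, "ty": 0.003, "tz": -0.223, "turn": 0, "grip": 1},
  ],
)

```text
clock: 39.1
position: [0.5712, 0.2784, 0.0075]
ee_rot: [-0.004, 3.138, -0.014]
force: [-0.8, -1.2, 7.1]
width: 0.717
```

```bash
python3 -c "
from h import *
place((569.6,276.1),1.5,170)"
```

```text
offset along tool x 1.3, across 0.5
target [449.77789326  44.5887874 ]
wrap
t39.1 at [571.2 278.4   7.5] psi -179.87 F [-0.8 -1.2  7.1] w 0.717
tx -0.3035 ty -0.5845 tz 0.4062 turn 0.3161
```

>>> drive_tool(
  increments=[
    {"tx": 0, "ty": 0, "tz": 0.1, "turn": 0, "grip": 1},
    {"tx": 0, "ty": 0, "tz": 0.2, "turn": 0, "grip": 1},
    {"tx": 0, "ty": 0, "tz": 0.3, "turn": 0.05, "grip": 1},
    {"tx": -0.03, "ty": -0.06, "tz": 0.4, "turn": 0.1, "grip": 1},
    {"tx": -0.07, "ty": -0.14, "tz": 0.406, "turn": 0.2, "grip": 1},
    {"tx": -0.11, "ty": -0.22, "tz": 0.406, "turn": 0.3, "grip": 1},
    {"tx": -0.15, "ty": -0.3, "tz": 0.406, "turn": 0.316, "grip": 1},
    {"tx": -0.2, "ty": -0.38, "tz": 0.406, "turn": 0.316, "grip": 1},
    {"tx": -0.25, "ty": -0.46, "tz": 0.406, "turn": 0.316, "grip": 1},
    {"tx": -0.29, "ty": -0.54, "tz": 0.406, "turn": 0.316, "grip": 1},
    {"tx": -0.3035, "ty": -0.5845, "tz": 0.4, "turn": 0.316, "grip": 1},
    {"tx": -0.3035, "ty": -0.5845, "tz": 0.37, "turn": 0.316, "grip": 1},
    {"tx": -0.3035, "ty": -0.5845, "tz": 0.37, "turn": 0.316, "grip": 1},
    {"tx": -0.3035, "ty": -0.5845, "tz": 0.37, "turn": 0.316, "grip": 1},
  ],
)

```text
clock: 40.5
position: [0.4499, 0.0457, 0.1555]
ee_rot: [-0.522, 3.092, -0.012]
force: [-1.1, -0.1, -1.0]
width: 0.717
```

```bash
python3 -c "
from h import *
plan(449.7,44.6,125.5,199.1)"
```

```text
wrap
t40.5 at [449.9  45.7 155.5] psi -160.83 F [-1.1 -0.1 -1. ] w 0.717
tx -0.0004 ty -0.0028 tz -0.0751 turn -0.0012
```

>>> drive_tool(
  increments=[
    {"tx": -0.0005, "ty": -0.003, "tz": -0.03, "turn": -0.001, "grip": 1},
    {"tx": -0.0005, "ty": -0.003, "tz": -0.05, "turn": -0.001, "grip": 1},
    {"tx": -0.0005, "ty": -0.003, "tz": -0.06, "turn": -0.001, "grip": 1},
    {"tx": -0.0005, "ty": -0.003, "tz": -0.068, "turn": -0.001, "grip": 1},
    {"tx": -0.0005, "ty": -0.003, "tz": -0.075, "turn": -0.001, "grip": 1},
    {"tx": -0.0005, "ty": -0.003, "tz": -0.075, "turn": -0.001, "grip": 1},
  ],
)

```text
clock: 41.1
position: [0.4498, 0.0448, 0.1256]
ee_rot: [-0.521, 3.092, -0.012]
force: [0.3, -0.1, -0.5]
width: 0.716
```

>>> drive_tool(
  increments=[
    {"tx": 0, "ty": 0, "tz": -0.004, "turn": 0, "grip": -1},
    {"tx": 0, "ty": 0, "tz": 0, "turn": 0, "grip": -1},
    {"tx": 0, "ty": 0, "tz": 0, "turn": 0, "grip": -1},
    {"tx": 0, "ty": 0, "tz": 0.1, "turn": 0, "grip": -1},
    {"tx": 0, "ty": 0, "tz": 0.18, "turn": 0, "grip": 1},
    {"tx": -0.104, "ty": -0.038, "tz": 0.18, "turn": 0, "grip": 1},
    {"tx": -0.104, "ty": -0.038, "tz": 0.18, "turn": 0, "grip": 1},
    {"tx": -0.104, "ty": -0.038, "tz": 0.18, "turn": 0, "grip": 1},
    {"tx": -0.104, "ty": -0.038, "tz": 0.15, "turn": 0, "grip": 1},
    {"tx": -0.104, "ty": -0.038, "tz": 0.12, "turn": 0, "grip": 1},
    {"tx": -0.104, "ty": -0.038, "tz": 0.1, "turn": 0, "grip": 1},
    {"tx": -0.104, "ty": -0.038, "tz": 0.08, "turn": 0, "grip": 1},
    {"tx": -0.104, "ty": -0.038, "tz": 0.07, "turn": 0, "grip": 1},
    {"tx": -0.104, "ty": -0.038, "tz": 0.064, "turn": 0, "grip": 1},
    {"tx": -0.104, "ty": -0.038, "tz": 0.059, "turn": 0, "grip": 1},
    {"tx": -0.104, "ty": -0.038, "tz": 0.059, "turn": 0, "grip": 1},
  ],
)

```text
clock: 42.7
position: [0.4092, 0.031, 0.1502]
ee_rot: [-0.522, 3.09, -0.01]
force: [-1.2, 1.9, 8.2]
width: 0.022
```

>>> drive_tool(
  increments=[
    {"tx": 0, "ty": 0, "tz": 0.06, "turn": 0, "grip": 1},
    {"tx": 0.1, "ty": 0.035, "tz": 0.06, "turn": 0, "grip": 1},
    {"tx": 0.21, "ty": 0.073, "tz": 0.06, "turn": 0, "grip": 1},
    {"tx": 0.21, "ty": 0.073, "tz": 0.06, "turn": 0, "grip": 1},
    {"tx": 0.21, "ty": 0.073, "tz": 0.02, "turn": 0, "grip": 1},
    {"tx": 0.21, "ty": 0.073, "tz": 0.01, "turn": 0, "grip": 1},
    {"tx": 0.21, "ty": 0.073, "tz": 0.005, "turn": 0, "grip": 1},
    {"tx": 0.21, "ty": 0.073, "tz": 0, "turn": 0, "grip": 1},
    {"tx": 0.21, "ty": 0.073, "tz": -0.002, "turn": 0, "grip": 1},
    {"tx": 0.21, "ty": 0.073, "tz": -0.002, "turn": 0, "grip": 1},
  ],
)

```text
clock: 43.7
position: [0.4933, 0.0601, 0.1503]
ee_rot: [-0.522, 3.089, -0.011]
force: [-2.5, -1.4, 5.1]
width: 0.005
```

>>> drive_tool(
  increments=[
    {"tx": 0, "ty": 0, "tz": 0.08, "turn": 0, "grip": -1},
    {"tx": 0, "ty": 0.1, "tz": 0.08, "turn": -0.13, "grip": -1},
    {"tx": 0, "ty": 0.22, "tz": 0.08, "turn": -0.26, "grip": -1},
    {"tx": -0.05, "ty": 0.34, "tz": 0.08, "turn": -0.39, "grip": -1},
    {"tx": -0.107, "ty": 0.46, "tz": 0.08, "turn": -0.52, "grip": -1},
    {"tx": -0.107, "ty": 0.58, "tz": 0.08, "turn": -0.65, "grip": -1},
    {"tx": -0.107, "ty": 0.7, "tz": 0.02, "turn": -0.78, "grip": -1},
    {"tx": -0.107, "ty": 0.796, "tz": -0.08, "turn": -0.88, "grip": -1},
    {"tx": -0.107, "ty": 0.796, "tz": -0.18, "turn": -0.88, "grip": -1},
    {"tx": -0.107, "ty": 0.796, "tz": -0.18, "turn": -0.88, "grip": -1},
    {"tx": -0.107, "ty": 0.796, "tz": -0.18, "turn": -0.88, "grip": -1},
    {"tx": -0.107, "ty": 0.796, "tz": -0.18, "turn": -0.88, "grip": -1},
  ],
)

```text
clock: 44.9
position: [0.4516, 0.3786, 0.0804]
ee_rot: [0.909, 3.001, -0.013]
force: [-0.4, -0.3, 0.5]
width: 0.98
```

```bash
python3 -c "
from h import *
plan(450.5,378.5,5,146.3)
im=show()"
```

```text
t44.9 at [451.6 378.6  80.4] psi 146.32 F [-0.4 -0.3  0.5] w 0.980
tx -0.0028 ty -0.0003 tz -0.1885 turn -0.0003
```

>>> drive_tool(
  increments=[
    {"tx": -0.003, "ty": 0, "tz": 0, "turn": 0, "grip": -1},
    {"tx": -0.003, "ty": 0, "tz": -0.1, "turn": 0, "grip": -1},
    {"tx": -0.003, "ty": 0, "tz": -0.16, "turn": 0, "grip": -1},
    {"tx": -0.003, "ty": 0, "tz": -0.188, "turn": 0, "grip": -1},
    {"tx": -0.003, "ty": 0, "tz": -0.188, "turn": 0, "grip": -1},
    {"tx": -0.003, "ty": 0, "tz": -0.188, "turn": 0, "grip": 1},
    {"tx": -0.003, "ty": 0, "tz": -0.188, "turn": 0, "grip": 1},
    {"tx": -0.003, "ty": 0, "tz": -0.188, "turn": 0, "grip": 1},
    {"tx": -0.003, "ty": 0, "tz": -0.188, "turn": 0, "grip": 1},
    {"tx": -0.003, "ty": 0, "tz": -0.188, "turn": 0, "grip": 1},
    {"tx": -0.003, "ty": 0, "tz": -0.188, "turn": 0, "grip": 1},
  ],
)

```text
clock: 46.05
position: [0.451, 0.3788, 0.0063]
ee_rot: [0.909, 3.0, -0.011]
force: [-0.4, -1.6, 6.5]
width: 0.718
```

```bash
python3 -c "
from h import *
place((450.2,376.7),1.5,195)"
```

```text
offset along tool x 0.3, across 0.5
target [448.83581218  44.26256257]
t46.0 at [451.  378.8   6.3] psi 146.28 F [-0.4 -1.6  6.5] w 0.718
tx -0.0054 ty -0.8363 tz 0.4718 turn 0.8803
```

>>> drive_tool(
  increments=[
    {"tx": 0, "ty": 0, "tz": 0.1, "turn": 0, "grip": 1},
    {"tx": 0, "ty": 0, "tz": 0.2, "turn": 0, "grip": 1},
    {"tx": 0, "ty": 0, "tz": 0.3, "turn": 0.1, "grip": 1},
    {"tx": 0, "ty": -0.04, "tz": 0.4, "turn": 0.2, "grip": 1},
    {"tx": 0, "ty": -0.12, "tz": 0.47, "turn": 0.3, "grip": 1},
    {"tx": 0, "ty": -0.2, "tz": 0.47, "turn": 0.4, "grip": 1},
    {"tx": 0, "ty": -0.29, "tz": 0.47, "turn": 0.5, "grip": 1},
    {"tx": 0, "ty": -0.38, "tz": 0.47, "turn": 0.6, "grip": 1},
    {"tx": 0, "ty": -0.47, "tz": 0.47, "turn": 0.7, "grip": 1},
    {"tx": 0, "ty": -0.56, "tz": 0.47, "turn": 0.8, "grip": 1},
    {"tx": -0.005, "ty": -0.65, "tz": 0.47, "turn": 0.88, "grip": 1},
    {"tx": -0.005, "ty": -0.73, "tz": 0.47, "turn": 0.88, "grip": 1},
    {"tx": -0.005, "ty": -0.8, "tz": 0.47, "turn": 0.88, "grip": 1},
    {"tx": -0.005, "ty": -0.836, "tz": 0.45, "turn": 0.88, "grip": 1},
    {"tx": -0.005, "ty": -0.836, "tz": 0.43, "turn": 0.88, "grip": 1},
    {"tx": -0.005, "ty": -0.836, "tz": 0.43, "turn": 0.88, "grip": 1},
  ],
)

```text
clock: 47.65
position: [0.4482, 0.0448, 0.1772]
ee_rot: [-0.52, 3.09, -0.004]
force: [0.0, 0.1, -0.8]
width: 0.713
```

```bash
python3 -c "
from h import *
plan(449,44.3,148.3,199.1)"
```

```text
wrap
t47.6 at [448.2  44.8 177.2] psi -160.91 F [ 0.   0.1 -0.8] w 0.713
tx 0.0020 ty -0.0013 tz -0.0722 turn 0.0001
```

>>> drive_tool(
  increments=[
    {"tx": 0.002, "ty": -0.0015, "tz": -0.025, "turn": 0, "grip": 1},
    {"tx": 0.002, "ty": -0.0015, "tz": -0.045, "turn": 0, "grip": 1},
    {"tx": 0.002, "ty": -0.0015, "tz": -0.056, "turn": 0, "grip": 1},
    {"tx": 0.002, "ty": -0.0015, "tz": -0.065, "turn": 0, "grip": 1},
    {"tx": 0.002, "ty": -0.0015, "tz": -0.072, "turn": 0, "grip": 1},
    {"tx": 0.002, "ty": -0.0015, "tz": -0.072, "turn": 0, "grip": 1},
  ],
)

```text
clock: 48.25
position: [0.449, 0.0445, 0.1484]
ee_rot: [-0.52, 3.09, -0.004]
force: [0.4, -0.2, -1.5]
width: 0.717
```

>>> drive_tool(
  increments=[
    {"tx": 0, "ty": 0, "tz": -0.004, "turn": 0, "grip": -1},
    {"tx": 0, "ty": 0, "tz": 0, "turn": 0, "grip": -1},
    {"tx": 0, "ty": 0, "tz": 0, "turn": 0, "grip": -1},
    {"tx": 0, "ty": 0, "tz": 0.1, "turn": 0, "grip": -1},
    {"tx": 0, "ty": 0, "tz": 0.18, "turn": 0, "grip": 1},
    {"tx": -0.103, "ty": -0.038, "tz": 0.18, "turn": 0, "grip": 1},
    {"tx": -0.103, "ty": -0.038, "tz": 0.18, "turn": 0, "grip": 1},
    {"tx": -0.103, "ty": -0.038, "tz": 0.18, "turn": 0, "grip": 1},
    {"tx": -0.103, "ty": -0.038, "tz": 0.15, "turn": 0, "grip": 1},
    {"tx": -0.103, "ty": -0.038, "tz": 0.12, "turn": 0, "grip": 1},
    {"tx": -0.103, "ty": -0.038, "tz": 0.1, "turn": 0, "grip": 1},
    {"tx": -0.103, "ty": -0.038, "tz": 0.08, "turn": 0, "grip": 1},
    {"tx": -0.103, "ty": -0.038, "tz": 0.07, "turn": 0, "grip": 1},
    {"tx": -0.103, "ty": -0.038, "tz": 0.065, "turn": 0, "grip": 1},
    {"tx": -0.103, "ty": -0.038, "tz": 0.061, "turn": 0, "grip": 1},
    {"tx": -0.103, "ty": -0.038, "tz": 0.061, "turn": 0, "grip": 1},
  ],
)

```text
clock: 49.85
position: [0.4093, 0.0305, 0.1741]
ee_rot: [-0.521, 3.087, -0.004]
force: [-1.2, 1.6, 11.8]
width: 0.022
```

>>> drive_tool(
  increments=[
    {"tx": 0, "ty": 0, "tz": 0.06, "turn": 0, "grip": 1},
    {"tx": 0.1, "ty": 0.035, "tz": 0.06, "turn": 0, "grip": 1},
    {"tx": 0.21, "ty": 0.073, "tz": 0.06, "turn": 0, "grip": 1},
    {"tx": 0.21, "ty": 0.073, "tz": 0.06, "turn": 0, "grip": 1},
    {"tx": 0.21, "ty": 0.073, "tz": 0.02, "turn": 0, "grip": 1},
    {"tx": 0.21, "ty": 0.073, "tz": 0.01, "turn": 0, "grip": 1},
    {"tx": 0.21, "ty": 0.073, "tz": 0.005, "turn": 0, "grip": 1},
    {"tx": 0.21, "ty": 0.073, "tz": 0, "turn": 0, "grip": 1},
    {"tx": 0.21, "ty": 0.073, "tz": -0.002, "turn": 0, "grip": 1},
    {"tx": 0.21, "ty": 0.073, "tz": -0.002, "turn": 0, "grip": 1},
  ],
)

```text
clock: 50.85
position: [0.4934, 0.0597, 0.1743]
ee_rot: [-0.52, 3.086, -0.005]
force: [-2.5, -0.5, 6.9]
width: 0.006
```

>>> drive_tool(
  increments=[
    {"tx": 0, "ty": 0, "tz": 0.08, "turn": 0, "grip": -1},
    {"tx": -0.05, "ty": 0.1, "tz": 0.08, "turn": -0.14, "grip": -1},
    {"tx": -0.12, "ty": 0.2, "tz": 0.08, "turn": -0.28, "grip": -1},
    {"tx": -0.19, "ty": 0.3, "tz": 0.08, "turn": -0.42, "grip": -1},
    {"tx": -0.26, "ty": 0.4, "tz": 0.05, "turn": -0.56, "grip": -1},
    {"tx": -0.33, "ty": 0.48, "tz": 0, "turn": -0.7, "grip": -1},
    {"tx": -0.36, "ty": 0.51, "tz": -0.05, "turn": -0.84, "grip": -1},
    {"tx": -0.36, "ty": 0.51, "tz": -0.1, "turn": -1, "grip": -1},
    {"tx": -0.36, "ty": 0.51, "tz": -0.1, "turn": -1, "grip": -1},
    {"tx": -0.36, "ty": 0.51, "tz": -0.1, "turn": -1, "grip": -1},
    {"tx": -0.36, "ty": 0.51, "tz": -0.1, "turn": -1, "grip": -1},
  ],
)

```text
clock: 51.95
position: [0.3498, 0.2639, 0.1349]
ee_rot: [1.09, 2.936, -0.012]
force: [-0.3, 0.0, 0.1]
width: 0.915
```

```bash
python3 -c "
from h import *
plan(349.2,263.9,27,100.1)"
```

```text
t52.0 at [349.8 263.9 134.9] psi 139.27 F [-0.3  0.   0.1] w 0.915
tx -0.0015 ty 0.0001 tz -0.2696 turn -0.6528
```

>>> drive_tool(
  increments=[
    {"tx": -0.0015, "ty": 0, "tz": 0, "turn": -0.14, "grip": -1},
    {"tx": -0.0015, "ty": 0, "tz": 0, "turn": -0.28, "grip": -1},
    {"tx": -0.0015, "ty": 0, "tz": 0, "turn": -0.42, "grip": -1},
    {"tx": -0.0015, "ty": 0, "tz": 0, "turn": -0.56, "grip": -1},
    {"tx": -0.0015, "ty": 0, "tz": 0, "turn": -0.653, "grip": -1},
    {"tx": -0.0015, "ty": 0, "tz": -0.08, "turn": -0.653, "grip": -1},
    {"tx": -0.0015, "ty": 0, "tz": -0.16, "turn": -0.653, "grip": -1},
    {"tx": -0.0015, "ty": 0, "tz": -0.23, "turn": -0.653, "grip": -1},
    {"tx": -0.0015, "ty": 0, "tz": -0.267, "turn": -0.653, "grip": -1},
    {"tx": -0.0015, "ty": 0, "tz": -0.267, "turn": -0.653, "grip": -1},
    {"tx": -0.0015, "ty": 0, "tz": -0.267, "turn": -0.653, "grip": -1},
  ],
)

```text
clock: 53.05
position: [0.3496, 0.2642, 0.0287]
ee_rot: [2.013, 2.404, -0.016]
force: [0.4, 0.2, -0.1]
width: 1.001
```

```bash
python3 -c "
from h import *
plan(349.2,263.9,27,100.1)"
```

```text
t53.0 at [349.6 264.2  28.7] psi 100.13 F [ 0.4  0.2 -0.1] w 1.001
tx -0.0010 ty -0.0007 tz -0.0043 turn -0.0005
```

>>> drive_tool(
  increments=[
    {"tx": 0, "ty": 0, "tz": 0, "turn": 0, "grip": 1},
    {"tx": 0, "ty": 0, "tz": 0, "turn": 0, "grip": 1},
    {"tx": 0, "ty": 0, "tz": 0, "turn": 0, "grip": 1},
    {"tx": 0, "ty": 0, "tz": 0, "turn": 0, "grip": 1},
    {"tx": 0, "ty": 0, "tz": 0, "turn": 0, "grip": 1},
    {"tx": 0, "ty": 0, "tz": 0, "turn": 0, "grip": 1},
    {"tx": 0, "ty": 0, "tz": 0, "turn": 0, "grip": 1},
    {"tx": 0, "ty": 0, "tz": 0, "turn": 0, "grip": 1},
    {"tx": 0, "ty": 0, "tz": 0, "turn": 0, "grip": 1},
    {"tx": 0, "ty": 0, "tz": 0, "turn": 0, "grip": 1},
    {"tx": 0, "ty": 0, "tz": 0, "turn": 0, "grip": 1},
    {"tx": 0, "ty": 0, "tz": 0, "turn": 0, "grip": 1},
  ],
)

```text
clock: 54.25
position: [0.3496, 0.2641, 0.0287]
ee_rot: [2.013, 2.404, -0.016]
force: [-0.8, 0.4, 0.1]
width: 0.169
```

```bash
python3 -c "
from h import *
place((348.9,262.1),1.5,235)"
```

```text
offset along tool x -0.1, across 0.4
target [448.45390921  44.13031682]
t54.2 at [349.6 264.1  28.7] psi 100.12 F [-0.8  0.4  0.1] w 0.169
tx 0.2472 ty -0.5499 tz 0.5158 turn 1.6496
```

>>> drive_tool(
  increments=[
    {"tx": 0, "ty": 0, "tz": 0.1, "turn": 0, "grip": 1},
    {"tx": 0, "ty": 0, "tz": 0.2, "turn": 0, "grip": 1},
    {"tx": 0, "ty": 0, "tz": 0.3, "turn": 0.1, "grip": 1},
    {"tx": 0, "ty": 0, "tz": 0.4, "turn": 0.2, "grip": 1},
    {"tx": 0, "ty": 0, "tz": 0.5, "turn": 0.3, "grip": 1},
    {"tx": 0.04, "ty": -0.08, "tz": 0.515, "turn": 0.4, "grip": 1},
    {"tx": 0.08, "ty": -0.16, "tz": 0.515, "turn": 0.5, "grip": 1},
    {"tx": 0.12, "ty": -0.24, "tz": 0.515, "turn": 0.6, "grip": 1},
    {"tx": 0.16, "ty": -0.32, "tz": 0.515, "turn": 0.7, "grip": 1},
    {"tx": 0.2, "ty": -0.4, "tz": 0.515, "turn": 0.8, "grip": 1},
    {"tx": 0.23, "ty": -0.48, "tz": 0.515, "turn": 0.9, "grip": 1},
    {"tx": 0.247, "ty": -0.55, "tz": 0.515, "turn": 1, "grip": 1},
    {"tx": 0.247, "ty": -0.55, "tz": 0.515, "turn": 1, "grip": 1},
    {"tx": 0.247, "ty": -0.55, "tz": 0.515, "turn": 1, "grip": 1},
  ],
)

```text
clock: 55.65
position: [0.4481, 0.0437, 0.2344]
ee_rot: [0.545, 3.084, -0.009]
force: [0.1, 1.4, -1.4]
width: 0.169
```

```bash
python3 -c "
from h import *
plan(448.5,44.1,194.7,199.1)"
```

```text
t55.6 at [448.1  43.7 234.4] psi 159.97 F [ 0.1  1.4 -1.4] w 0.169
tx 0.0010 ty 0.0010 tz -0.0993 turn 0.6522
```

>>> drive_tool(
  increments=[
    {"tx": 0.001, "ty": 0.001, "tz": 0, "turn": 0.13, "grip": 1},
    {"tx": 0.001, "ty": 0.001, "tz": 0, "turn": 0.26, "grip": 1},
    {"tx": 0.001, "ty": 0.001, "tz": 0, "turn": 0.39, "grip": 1},
    {"tx": 0.001, "ty": 0.001, "tz": 0, "turn": 0.52, "grip": 1},
    {"tx": 0.001, "ty": 0.001, "tz": -0.02, "turn": 0.652, "grip": 1},
    {"tx": 0.001, "ty": 0.001, "tz": -0.03, "turn": 0.652, "grip": 1},
    {"tx": 0.001, "ty": 0.001, "tz": -0.03, "turn": 0.652, "grip": 1},
    {"tx": 0.001, "ty": 0.001, "tz": -0.03, "turn": 0.652, "grip": 1},
  ],
)

```text
clock: 56.45
position: [0.4484, 0.0447, 0.2225]
ee_rot: [-0.515, 3.088, -0.003]
force: [-0.3, 0.5, -0.3]
width: 0.172
```

```bash
python3 -c "
from h import *
plan(448.5,44.1,194.7,199.1)
a=cv2.resize(get_image('scene')[80:200,200:300],(500,600),interpolation=cv2.INTER_CUBIC)
cv2.imwrite('pics/l1.png',a[...,::-1])"
```

```text
wrap
t56.5 at [448.4  44.7 222.5] psi -161.07 F [-0.3  0.5 -0.3] w 0.172
tx 0.0003 ty -0.0014 tz -0.0695 turn 0.0028
```

View pics/l1.png

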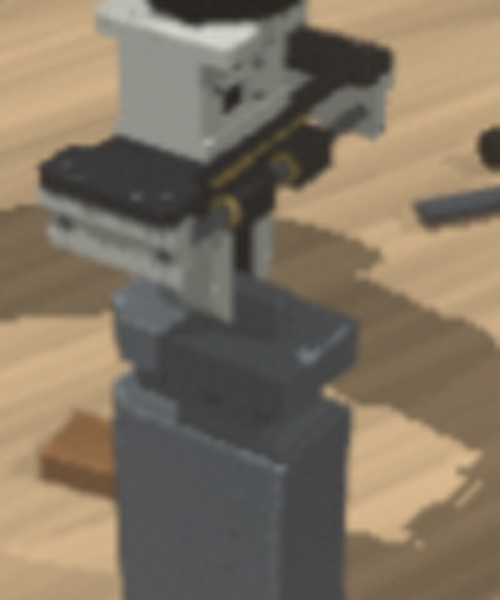

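The lid is held level, aligned over the stack (lid near crop (235,330), stack corner (285,460)). Lowering.

>>> drive_tool(
  increments=[
    {"tx": 0, "ty": -0.001, "tz": -0.02, "turn": 0.003, "grip": 1},
    {"tx": 0, "ty": -0.001, "tz": -0.04, "turn": 0.003, "grip": 1},
    {"tx": 0, "ty": -0.001, "tz": -0.052, "turn": 0.003, "grip": 1},
    {"tx": 0, "ty": -0.001, "tz": -0.061, "turn": 0.003, "grip": 1},
    {"tx": 0, "ty": -0.001, "tz": -0.069, "turn": 0.003, "grip": 1},
    {"tx": 0, "ty": -0.001, "tz": -0.069, "turn": 0.003, "grip": 1},
  ],
)

```text
clock: 57.1
position: [0.4486, 0.0443, 0.1949]
ee_rot: [-0.52, 3.087, -0.003]
force: [-1.0, -1.5, -1.3]
width: 0.168
```

>>> drive_tool(
  increments=[
    {"tx": 0, "ty": 0, "tz": -0.003, "turn": 0, "grip": -1},
    {"tx": 0, "ty": 0, "tz": 0, "turn": 0, "grip": -1},
    {"tx": 0, "ty": 0, "tz": 0, "turn": 0, "grip": -1},
    {"tx": 0, "ty": 0, "tz": 0.06, "turn": 0, "grip": -1},
    {"tx": 0, "ty": 0, "tz": 0.12, "turn": 0, "grip": 1},
    {"tx": -0.059, "ty": -0.02, "tz": 0.12, "turn": 0, "grip": 1},
    {"tx": -0.059, "ty": -0.02, "tz": 0.12, "turn": 0, "grip": 1},
    {"tx": -0.059, "ty": -0.02, "tz": 0.12, "turn": 0, "grip": 1},
    {"tx": -0.059, "ty": -0.02, "tz": 0.12, "turn": 0, "grip": 1},
    {"tx": -0.059, "ty": -0.02, "tz": 0.09, "turn": 0, "grip": 1},
    {"tx": -0.059, "ty": -0.02, "tz": 0.07, "turn": 0, "grip": 1},
    {"tx": -0.059, "ty": -0.02, "tz": 0.06, "turn": 0, "grip": 1},
    {"tx": -0.059, "ty": -0.02, "tz": 0.05, "turn": 0, "grip": 1},
    {"tx": -0.059, "ty": -0.02, "tz": 0.045, "turn": 0, "grip": 1},
    {"tx": -0.059, "ty": -0.02, "tz": 0.042, "turn": 0, "grip": 1},
    {"tx": -0.059, "ty": -0.02, "tz": 0.042, "turn": 0, "grip": 1},
  ],
)

```text
clock: 58.7
position: [0.4251, 0.0364, 0.2131]
ee_rot: [-0.521, 3.087, -0.005]
force: [-9.2, -2.2, 24.3]
width: -0.001
```

>>> drive_tool(
  increments=[
    {"tx": 0, "ty": 0, "tz": 0.03, "turn": 0, "grip": 1},
    {"tx": 0.059, "ty": 0.02, "tz": 0.03, "turn": 0, "grip": 1},
    {"tx": 0.118, "ty": 0.04, "tz": 0.03, "turn": 0, "grip": 1},
    {"tx": 0.118, "ty": 0.04, "tz": 0.03, "turn": 0, "grip": 1},
    {"tx": 0.118, "ty": 0.04, "tz": 0.01, "turn": 0, "grip": 1},
    {"tx": 0.118, "ty": 0.04, "tz": 0.004, "turn": 0, "grip": 1},
    {"tx": 0.118, "ty": 0.04, "tz": 0, "turn": 0, "grip": 1},
    {"tx": 0.118, "ty": 0.04, "tz": -0.002, "turn": 0, "grip": 1},
    {"tx": 0.118, "ty": 0.04, "tz": -0.002, "turn": 0, "grip": 1},
  ],
)

```text
clock: 59.6
position: [0.4717, 0.0522, 0.2132]
ee_rot: [-0.52, 3.086, -0.007]
force: [-4.9, -1.7, 15.4]
width: 0.003
```

>>> drive_tool(
  increments=[
    {"tx": 0, "ty": 0, "tz": 0.1, "turn": 0, "grip": 1},
    {"tx": 0, "ty": 0, "tz": 0.2, "turn": 0, "grip": 1},
    {"tx": 0, "ty": -0.12, "tz": 0.2, "turn": 0, "grip": 1},
    {"tx": 0, "ty": -0.24, "tz": 0.2, "turn": 0, "grip": 1},
    {"tx": 0, "ty": -0.36, "tz": 0.2, "turn": -0.1, "grip": 1},
    {"tx": 0, "ty": -0.48, "tz": 0.2, "turn": -0.2, "grip": 1},
    {"tx": 0, "ty": -0.6, "tz": 0.2, "turn": -0.3, "grip": 1},
    {"tx": 0, "ty": -0.7, "tz": 0.2, "turn": -0.4, "grip": 1},
    {"tx": 0, "ty": -0.7, "tz": 0.2, "turn": -0.5, "grip": 1},
    {"tx": 0, "ty": -0.7, "tz": 0.2, "turn": -0.5, "grip": 1},
    {"tx": 0, "ty": -0.7, "tz": 0.2, "turn": -0.5, "grip": 1},
  ],
)

```text
clock: 60.7
position: [0.4714, -0.2268, 0.2931]
ee_rot: [0.29, 3.118, -0.011]
force: [0.8, 0.6, 0.6]
width: 0.001
```

```bash
python3 -c "
from h import *
a=cv2.resize(get_image('scene')[90:240,200:300],(400,600),interpolation=cv2.INTER_CUBIC)
b=cv2.resize(get_image('top')[150:250,212:312],(400,400),interpolation=cv2.INTER_CUBIC)
b=np.vstack([b,np.zeros((200,400,3),np.uint8)])
cv2.imwrite('pics/f1.png',np.hstack([a,b])[...,::-1])"
```

```text
(no output)
```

View pics/f1.png

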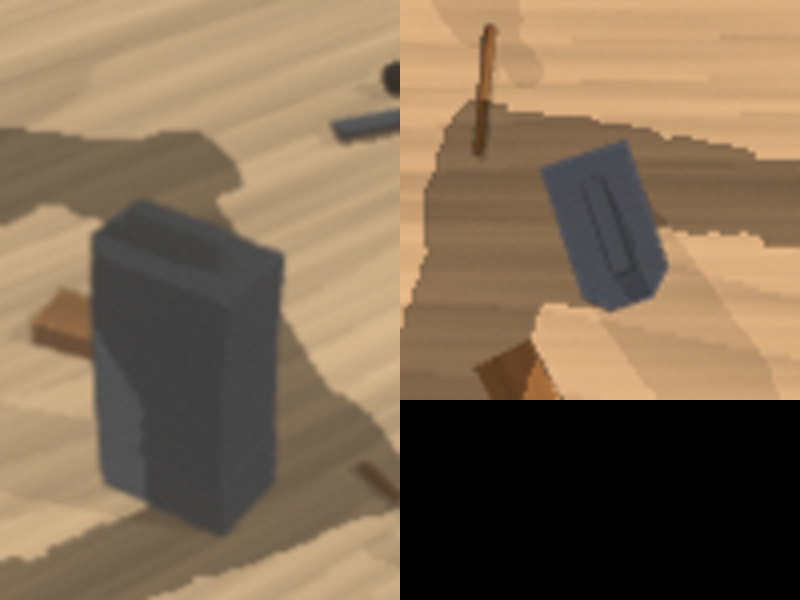

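The stack is straight and complete. The rib top reads 213 mm at both ends, as expected, and the robot is clear, so I'm handing in.

```bash
python3 -c "
from cell import *
print(observe()['force'],observe()['clock']); print(sign_off())"
```

```text
[-0.16022454  0.10242677 -0.20598192] 60.8
the job is handed in; nothing more can be done
None
```

I shut the three caps, stacked all five trays chamfers over chamfers, and put the lid on top. The job was handed in at 60.8 s of the 210 s allowed; the hand-in reports no verdict.

- **First tray:** it went on with its chamfered end about 6 mm high. I set the second tray down on the bench, shifted the first one about 3 mm and pressed it home, then carried on.
- **Knocked tray:** one tray was moved about 3 cm during the run. I measured it again and picked it up from its new place.
- **Seating:** I pressed each tray and the lid at both ends with the closed fingers. Every pair of readings agreed within 0.2 mm, and all were within 0.3 mm of the heights expected for full seating; the lid's rib top read 213.1 and 213.2 mm against 213.
- **Last pictures:** they show a straight, aligned stack with the lid the right way round and the arm clear of it. The caps showed shut in both camera views before they were covered.
- **Less certain:** the camera and robot positions differed by about 2 mm; I allowed for this when placing. My scripts tracked the glue bottle only in the first images and did not check it at the end, but no move came close to it.

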